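# Prop the drying slab on a batten with the pry bar

## Robot

A 6-joint arm with a two-finger parallel gripper is mounted at the origin on the work surface. World frame = base frame: x ahead of the robot, y to its left, z up, the work surface at z = 0. Lengths are in m, angles in rad, forces in N, time in s.
With the tool pointing down it reaches from about 0.35 to 0.875 m from the base axis. Payload 15.5 kg.
Tool frame: the origin (TCP) lies midway between the tips of the shut fingers; the grasp point (between the pads) lies robot.tcp_to_grasp behind it (robot.tcp_to_grasp is the distance from the TCP to the grasp point, in m); z points along the fingers, y is the direction in which the jaws open and shut (so a half turn about z gives the same grasp; the last joint's range is limited). The gripper opens to 85 mm and grips with 20 to 120 N. Pads are 22 mm wide; open, the fingers measure 114 mm over their backs; the gripper's body (76 mm by 85 mm) begins 54 mm behind the grasp point. The pads swing forward as they close: fully open they stand 13 mm farther back than shut.
Start: joints at [1.014, 0.494, 1.345, -0, 1.302, -0.096], TCP at [0.278, 0.56, 0.231] pointing down, gripper open.
Joint ranges: [-2.91, 2.91], [-0.82, 2.16], [0.22, 2.67], [-1.22, 4.37], [0.12, 2.79], [-3.08, 3.08]. Speed limits (rad/s): [1.89, 1.89, 2.57, 3.01, 3.01, 3.01].

## Interface

Orientations are given as a unit quaternion [x, y, z, w].
In Python, from cell import robot gives the robot as it stands.
- The arm moves only by the tool carry_out, never from a script. Its argument "plan" is a list of rows, each an object with "claw": the closure in counts, from 0 (fully open) to 255 (shut); "dp": the shift along the tool's x, y, z in mm, a list of three; "roll": the turn about the tool's z in rad. In form: [{"claw": claw, "dp": [dx, dy, dz], "roll": roll}, ...]. A call has 1 to 10 rows; each row is the pose to reach, as a shift and turn from the pose measured when the call began, along the tool's axes at that moment; what a row does not reach only later rows make up. A row lasts 1/12 s, in which the tool goes at most 41.7 mm and 7.16 degrees, less where a joint would pass 70% of its speed; a pose out of reach is approached as far as the arm can. A call with a gripper value outside its range is refused whole. The fingers move at their own pace and stop on an object; "newtons" is the grip in N (left out, the last holds). Time passes only in rows, so rows that repeat a pose let the fingers close. It gives the time, the measured TCP pose, the force and the opening at its end, in the units of the state.
- robot.read_state(): the state, without advancing time (a new reading comes with each control period).
- robot.capture(name): name is "scene" or "top"; returns (picture, depth): 400x640x3 uint8, red, green, blue; 400x640 float32, m along the optical axis (not along the pixel's ray), 0 where there is no reading.
- robot.get_calibration(name): a dict with "vertical_fov" (degrees; the focal length in pixels is half the picture's height over the tangent of half this angle, whatever the lens; pixels are square), "cx", "cy" (the principal point, pixels), "k1" (the pictures are not rectified: a ray, as slopes to the right and down, at radius r is drawn at 1 + k1 r^2 times it, then the intrinsics apply), "R" (3x3) and "t" (3): a world point X has camera coordinates R X + t. Camera axes: x right, y down, z forward; pixel columns grow to the right and rows downward; lengths in m; the calibration is good to about 2 mm. A picture is of the moment at which its call begins. get_calibration takes no time and is no camera call.
- robot.finish_job(): hands the job in, once; it reports no verdict.
The state is a dict: "time_s": time; "joint_positions": joint angles; "qd": joint speeds; "effort": joint torques, N m; "ee_pos": TCP position; "orientation": TCP orientation; "force": force on the tool from outside, world axes, zero at the start; "ft_torque": the same for the moment, N m; "finger_gap": finger opening in m.
Only numpy, scipy, OpenCV 4.12 (cv2) and the standard library are available. Lean on these libraries where they do the work, as an engineer would, in place of code of your own. Each camera call takes 0.05 s, during which the arm holds its last target.

## Task

Prop up the near edge of the heavy plaster drying slab so that air gets under it: with the steel pry bar over the wooden fulcrum block, lever the slab's overhanging lip up and leave the bar holding it, slip the thick wooden shim well in under the lip beside the bar, then draw the bar out and lay it flat on the table clear of the slab, so that the slab rests on the shim. Move the slab only with the bar, never with the gripper, leave it where it stands otherwise, and keep the clay pieces that stand on it from toppling or sliding off.

Things in the scene. Friction and masses are not known exactly. Their poses are not given: they have to be found in the camera images.
- slab: buff plaster slab, loose, 1.2 to 1.6 kg, 160 (x) x 220 (y) x 40 mm high, lying flat. Origin: centre of underside. Its -x edge faces the robot, roughly, and is the one to raise: there it is stepped, the upper 20 mm (the lip) overhanging 40 mm (x -80 to -40) along the whole side, 20 mm above the table. Raised there, it tips about its far bottom edge (x 80)
- slab_lip (a point): middle of the lip's lower front edge (slab frame x -80, y 0, z 20 mm); 20 mm above the table at the start, about 28 mm when the slab rests on the shim, about 37 mm when the bar is fully down
- fulcrum: wooden block fixed to the table, 36 (x) x 50 (y) x 20 mm high: 12 mm high foot and a round ridge (radius 10) along y over the origin, crest 20 above the table. Origin: centre of underside. Crest 40 mm before the lip's front face, right of the lip's middle seen from the robot (slab y -35 to -60), axes parallel to the slab's
- bar: dark steel pry bar, 200 mm long (x), 0.95 kg, flat underside; origin mid-underside, +x to the tip. Shank 25 wide, 10 thick (x -55 to 65); tip 25 wide, 6 thick (x 60 to 100); heavy square handle block 45 x 40 wide x 40 high (x -100 to -55), flush below. Mass centre x -45. Over the fulcrum, tip 10 to 25 mm under the lip, block tipped down to the table, it outweighs the slab and stays when let go.
- bar_tip (a point): middle of the tip's lower front edge (bar x 100, z 0). To enter the gap over the fulcrum's crest the bar must slope down towards its tip by 11 to 18 degrees; with the block's end on the table it slopes up by about 8
- shim: plain light wood block, 110 (x) x 45 (y) x 26 mm high, 90 g, lying flat. Origin: centre of underside. Too thick for the gap until the lip is raised; either end may go in. Room for it lies on the slab +y side of the bar, about 85 mm beside the bar's centre line, its length along slab x
- shim_nose (a point): middle of the lower edge of the shim's +x end (shim x +55 mm, z 0)
- shim_tail (a point): middle of the lower edge of the shim's -x end (shim x -55 mm, z 0)
- clay_a: small grey clay piece standing on the slab: 50 x 50 x 8 mm tile with a 36 mm cone on it; origin: centre of its underside, z up
- clay_b: second clay piece like clay_a, standing on the slab
Not all that is in view belongs to the job. Leave any green or yellow look-alike of the shim alone.

How it is judged:
On the way, in this order (a step that is already met when the one before it is completed fails the run):
1. the bar, bearing on the fulcrum, holds the slab's lip raised, and the gripper has let go of the bar (height (world z) of slab_lip above 0.031 m and contact force between bar and slab above 2 N and contact force between bar and fulcrum above 2 N and contact force between the fingers and bar below 0.3 N), for 0.3 s.
2. the shim lies flat with one end at least 15 mm under the lip (angle between shim's own z axis and vertical below 0.15 rad and height (world z) of shim below 0.008 m and ((x of shim_nose in the frame of slab above -0.065 m and y of shim_nose in the frame of slab between -0.11 and 0.11 m) or (x of shim_tail in the frame of slab above -0.065 m and y of shim_tail in the frame of slab between -0.11 and 0.11 m))), for 0.2 s.
At the end, for the whole second after the job is handed in: Slab at rest on the shim, lip 24.5 mm up or more, tilt under 0.12 rad, within 30 mm of its start; shim flat on the table, one end 15 mm or more under the lip, within the slab's width; bar flat on the table (6 mm, 0.06 rad), at rest, clear of slab and shim; both clay pieces on the slab (all of step 2 and height (world z) of slab_lip above 0.0245 m and contact force between shim and slab above 2 N and angle between slab's own z axis and vertical below 0.12 rad and distance of slab from where it was at the start of the episode below 0.03 m and linear speed of each of slab, bar below 0.01 m/s and contact force between bar and slab below 0.05 N and contact force between bar and shim below 0.05 N and height (world z) of bar between -0.004 and 0.006 m and angle between bar's own z axis and vertical below 0.06 rad and height (world z) of each of clay_a, clay_b above 0.03 m); the robot touches nothing.
It fails at once if the gripper or arm pushes on the slab (over 3 N) (contact force between any of the fingers, the arm and slab above 3 N).
It fails at once if a clay piece on the slab topples (over 0.6 rad) or falls off (angle between any of clay_a, clay_b's own z axis and vertical above 0.6 rad or height (world z) of any of clay_a, clay_b below 0.025 m).
It also fails if it takes over 72 s, if anything falls off the work surface, if the arm or the gripper's body presses on something with over 40 N, if the wrist force passes 120 N, or if a joint passes its speed limit or range.

## Working session

There is one attempt and no reset: what is moved stays moved. The work goes in short steps, Python scripts to look and compute and a tool call to move; the robot and the scene stay as the last step left them, time stands still between calls to the robot, and variables do not carry over. Pictures are saved under pics/ and viewed, and the job is handed in when it is done.

Besides the shell and the picture viewer there is one more tool, called after "Call:" as name([rows], argument=value, ...), one row to a line, values as JSON. carry_out: Moves the arm, as the interface text tells. Its arguments: {"type":"object","properties":{"plan":{"type":"array"},"newtons":{"type":"number"}},"required":["plan"]}

```bash
ls; mkdir -p pics
python3 - <<'E'
from cell import robot
import cv2,numpy as np
for n in("scene","top"):
    p,d=robot.capture(n); cv2.imwrite(f"pics/{n}0.png",p[:,:,::-1]); np.save(f"{n}0.npy",d)
    print(n,robot.get_calibration(n))
print(robot.read_state(),robot.tcp_to_grasp)
E
```

```text
pics
scene {'vertical_fov': 56.102517189794604, 'cx': 321.27383556275913, 'cy': 196.27829484044713, 'k1': -0.0483750413932186, 'R': array([[ 0.05998282,  0.9981765 , -0.00676243],
       [ 0.85665266, -0.05495349, -0.51295841],
       [-0.51239465,  0.02497564, -0.85838683]]), 't': array([-0.08189778, -0.43628619,  1.22150737])}
top {'vertical_fov': 57.80007241179766, 'cx': 321.0149379798191, 'cy': 205.63571299849403, 'k1': -0.05287442514040228, 'R': array([[ 0.00974786, -0.99994046, -0.00490439],
       [-0.995246  , -0.00922656, -0.09695498],
       [ 0.09690396,  0.00582618, -0.99527668]]), 't': array([0.05994925, 0.53241117, 0.83448264])}
{'time_s': 0.1, 'joint_positions': array([ 1.01446156e+00,  4.94159230e-01,  1.34608102e+00, -9.93703154e-06,
        1.30247047e+00, -9.54955707e-02]), 'qd': array([-0.00049122, -0.00283367, -0.00060474,  0.00041865, -0.00145125,
       -0.00028893]), 'effort': array([ 3.00297092e-03, -8.83588314e+01, -3.84563577e+01, -1.46475886e-04,
        5.20164976e-03, -9.94702987e-05]), 'ee_pos': array([0.27776406, 0.55952611, 0.23073211]), 'orientation': array([ 2.28384733e-01,  9.73570799e-01, -5.31135924e-04, -1.74450340e-04]), 'force': array([-0.37308692,  0.2264382 ,  1.01528834]), 'ft_torque': array([0.00519293, 0.03486649, 0.02767318]), 'finger_gap': 0.08532947941873774} 0.0187
```

View pics/top0.png

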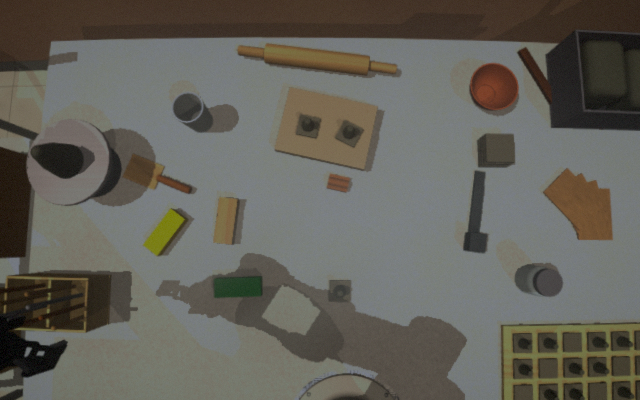

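View pics/scene0.png

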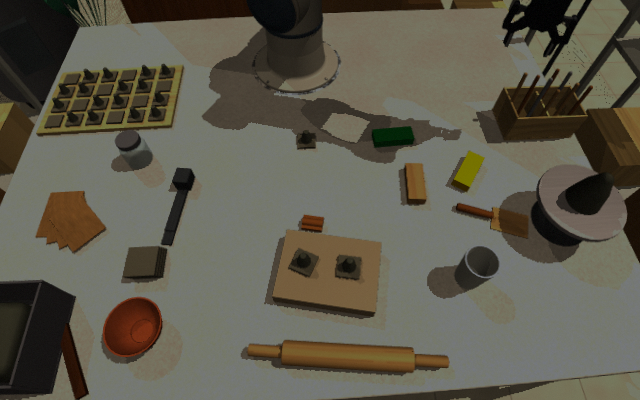

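```bash
cat > h.py <<'E'
from cell import robot
import cv2,numpy as np
def cal(n):
    c=robot.get_calibration(n); f=200/np.tan(np.radians(c['vertical_fov']/2))
    K=np.array([[f,0,c['cx']],[0,f,c['cy']],[0,0,1]]); return K,np.array([c['k1'],0,0,0.]),np.array(c['R']),np.array(c['t'])
def cloud(n,d):
    K,D,R,t=cal(n); v,u=np.mgrid[0:400,0:640]
    p=cv2.undistortPoints(np.stack([u.ravel(),v.ravel()],1).astype(float)[:,None],K,D)[:,0]
    z=d.ravel().astype(float); P=np.c_[p*z[:,None],z]
    return ((P-t)@R).reshape(400,640,3)
def snap(n,name):
    p,d=robot.capture(n); cv2.imwrite(f"pics/{name}.png",p[:,:,::-1]); np.save(f"{name}.npy",d); return p,d,cloud(n,d)
def proj(n,X):
    K,D,R,t=cal(n); return cv2.projectPoints(np.atleast_2d(X).astype(float),cv2.Rodrigues(R)[0],t,K,D)[0][:,0]
def rect(P):
    (c,s,a)=cv2.minAreaRect(P[:,:2].astype(np.float32)*1000)
    return np.round(c,1),np.round(s,1),round(a,1)
E
python3 - <<'E'
from h import *
d=np.load("top0.npy");W=cloud("top",d)
# table plane
for (u,v) in [(150,150),(400,200),(400,130),(440,250),(260,200)]: print(u,v,W[v,u].round(4))
B=dict(slab=(265,80,390,175),ful=(322,168,356,196),bar=(455,165,495,258),shim=(208,190,245,250),a=(293,110,322,140),b=(332,117,364,148))
for k,(u0,v0,u1,v1) in B.items():
    P=W[v0:v1,u0:u1].reshape(-1,3); P=P[np.isfinite(P).all(1)]
    z=P[:,2]
    print(k,np.percentile(z,[1,25,50,75,90,99]).round(4))
    h=np.histogram(z,bins=np.arange(-0.01,0.1,0.004)); print(h[0])
    for lo,hi in [(0.006,.2),(0.014,.2),(.033,.047),(0.045,.055)]:
        Q=P[(z>lo)&(z<hi)]
        if len(Q)>30: print(lo,hi,len(Q),rect(Q),Q.mean(0).round(4))
E
```

```text
150 150 [0.6709 0.4972 0.0022]
400 200 [ 0.5499 -0.1284  0.001 ]
400 130 [ 0.7282 -0.132  -0.0046]
440 250 [ 4.287e-01 -2.250e-01  1.000e-04]
260 200 [5.468e-01 2.151e-01 3.000e-04]
slab [-0.0032  0.      0.0304  0.0403  0.0424  0.0808]
[   0  585 4701  576    2    5    0    6   23   38   34  456 4070  507
  519   60   22   24   26   29   28   33   24   62    0    0    0]
0.006 0.2 5968 (array([708. ,  57.8]), array([219.2, 183.8]), 77.0) [0.7158 0.0551 0.0419]
0.014 0.2 5961 (array([719.8,  54.9]), array([218.4, 160.9]), 77.5) [0.7159 0.0551 0.042 ]
0.033 0.047 5148 (array([719.7,  55. ]), array([218.4, 160.8]), 77.4) [0.718  0.0554 0.0402]
0.045 0.055 628 (array([723.1,  68.8]), array([103.4, 208.6]), 0.3) [0.7112 0.0506 0.0482]
ful [-0.0036 -0.0007  0.0009  0.0119  0.018   0.0218]
[  0  79 506  56  14 130  72  86   2   2   0   0   0   0   0   0   0   0
   0   0   0   0   0   0   0   0   0]
0.006 0.2 306 (array([600.7,  18.2]), array([55.8, 58.7]), 77.1) [0.5903 0.0238 0.0152]
0.014 0.2 162 (array([603.7,  18.9]), array([50.7, 60. ]), 69.2) [0.5908 0.0232 0.0183]
bar [-0.0038 -0.00
[... 1125 characters left out ...]
001 0.0477]
0.033 0.047 502 (array([725.5, 100.6]), array([73.4, 67.4]), 0.6) [0.7263 0.1022 0.0411]
0.045 0.055 313 (array([721.2,  97.9]), array([50.1, 51.1]), 78.8) [0.7191 0.0972 0.0483]
b [0.0368 0.0398 0.0421 0.0485 0.0634 0.0847]
[  0   0   0   0   0   0   0   0   0   0   0  58 430  89 259  28  14  11
  12  17  12  16  10  33   0   0   0]
0.006 0.2 989 (array([708.1,   3.1]), array([75.3, 74.7]), 0.3) [0.7058 0.0038 0.0466]
0.014 0.2 989 (array([708.1,   3.1]), array([75.3, 74.7]), 0.3) [0.7058 0.0038 0.0466]
0.033 0.047 634 (array([708.1,   3.1]), array([75.3, 74.7]), 0.3) [0.708  0.0041 0.0408]
0.045 0.055 310 (array([704.3,   2.4]), array([50.3, 50.5]), 62.5) [0.7028 0.0029 0.0481]
```

Run:
```python
import cv2
p=cv2.imread("pics/top0.png")
a=cv2.resize(p[75:255,200:400],None,fx=4,fy=3.3,interpolation=cv2.INTER_CUBIC)
cv2.imwrite("pics/c1.png",cv2.convertScaleAbs(a,alpha=1.6)[:600])
a=cv2.resize(p[155:265,430:530],None,fx=5,fy=5,interpolation=cv2.INTER_CUBIC);cv2.imwrite("pics/c2.png",cv2.convertScaleAbs(a,alpha=1.8))
```

```text
(no output)
```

View pics/c1.png

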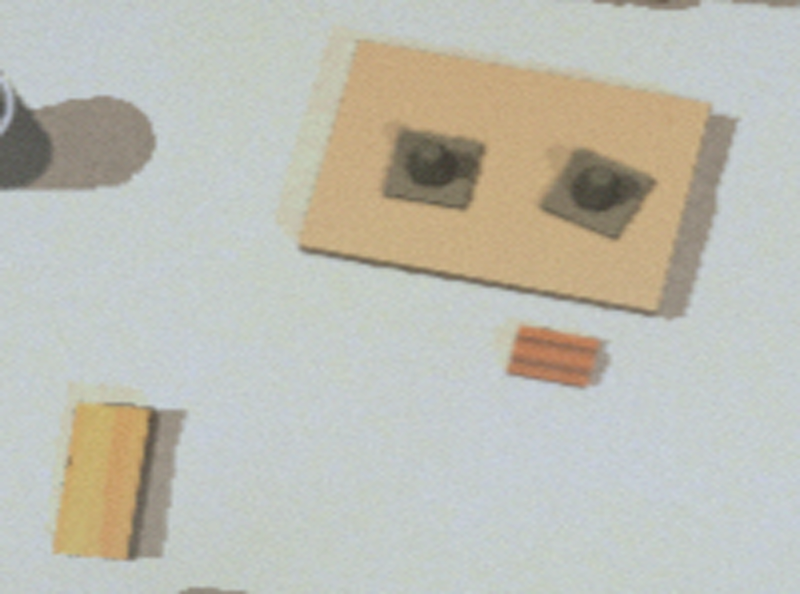

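```bash
cat >> h.py <<'E'
from scipy.spatial.transform import Rotation as Rn
def to(xyz,jaw_deg=None):
    """world TCP target + world jaw direction -> dp mm, roll"""
    s=robot.read_state(); R=Rn.from_quat(s['orientation']).as_matrix()
    dp=R.T@(np.array(xyz)-s['ee_pos'])*1000
    cur=np.degrees(np.arctan2(R[1,1],R[0,1])); r=0
    if jaw_deg is not None:
        r=-np.radians((jaw_deg-cur+90)%180-90)
    print('dp',dp.round(1),'roll',round(float(r),4),'jaw',cur.round(2),'tcp',s['ee_pos'].round(4),'t',s['time_s'],'F',s['force'].round(2),'gap',round(s['finger_gap'],4), 'q6',s['joint_positions'][5].round(2))
E
python3 - <<'E'
from h import *
d=np.load("top0.npy");W=cloud("top",d)
def box(u0,v0,u1,v1): return W[v0:v1,u0:u1].reshape(-1,3)
P=box(455,165,495,258)
# bar: fit axis: middle of shank points z 5..14 and block
Q=P[(P[:,2]>.0055)]; 
M=Q[Q[:,0]<.62]
# shank line fit: per-x-bin y midrange
c=[]
for x in np.arange(.50,.62,.01):
    q=M[(abs(M[:,0]-x)<.006)]
    if len(q)>5: c.append((x,(q[:,1].min()+q[:,1].max())/2,np.ptp(q[:,1]))); 
c=np.array(c);print(c.round(4)); print(np.polyfit(c[:,0],c[:,1],1), np.degrees(np.arctan(np.polyfit(c[:,0],c[:,1],1)[0])))
h=P[P[:,2]>.033];print('block',rect(h)); print('xmin',P[P[:,2]>.0055][:,0].min(),P[P[:,2]>.004][:,0].max())
# fulcrum
P=box(322,168,356,196); Q=P[(P[:,2]>.007)&(P[:,0]<.615)]
print('ful',rect(Q)); 
s=np.radians(-12.6); ax=np.array([np.cos(s),np.sin(s)]);ay=np.array([-ax[1],ax[0]])
o=np.array([.7197,.055])
L=np.c_[(Q[:,:2]-o)@ax,(Q[:,:2]-o)@ay,Q[:,2]]*1000
L=L[L[:,0]<-95]
print('slabframe',L.min(0),L.max(0)); Tp=L[L[:,2]>17.5]; print('crest',Tp.mean(0),len(Tp))
to([.278,.56,.23],79.3)
E
```

```text
[[ 0.5    -0.309   0.0267]
 [ 0.51   -0.3112  0.0279]
 [ 0.52   -0.3121  0.0272]
 [ 0.53   -0.3152  0.0283]
 [ 0.54   -0.3155  0.0277]
 [ 0.55   -0.3172  0.0277]
 [ 0.56   -0.3187  0.0259]
 [ 0.57   -0.3203  0.0277]
 [ 0.58   -0.3224  0.0267]
 [ 0.59   -0.3231  0.0271]
 [ 0.6    -0.3239  0.0254]
 [ 0.61   -0.3253  0.0216]]
[-0.14745803 -0.23597548] -8.388273453331903
block (array([ 459.1, -132.6]), array([382.8,  47.3]), 86.1)
xmin 0.42291933648762653 0.6386997658736282
ful (array([528. ,  37.9]), array([ 49.7, 164.9]), 77.2)
slabframe [-265.82580268  -83.51816002    7.40945984] [-100.87664384  -33.84179922  882.45504702]
crest [-126.41361795  -58.54615103   60.86702553] 104
dp [-0.   0.5  0.7] roll -0.2741 jaw 63.6 tcp [0.2778 0.5595 0.2307] t 0.1 F [-0.37  0.23  1.02] gap 0.0853 q6 -0.1
```

View pics/c2.png

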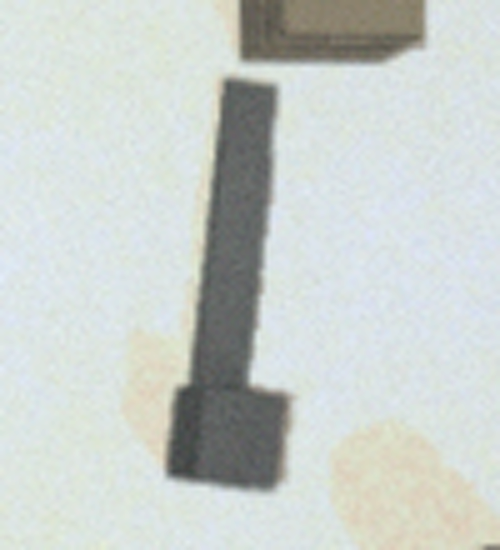

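Run:
```python
from h import *
to([.4406,-.3009,.12],81.6)
```

```text
dp [-528.5 -698.1  111.5] roll -0.3142 jaw 63.6 tcp [0.2778 0.5595 0.2307] t 0.1 F [-0.37  0.23  1.02] gap 0.0853 q6 -0.1
```

Call:
carry_out([
  {"claw": 0, "dp": [-528, -698, 60], "roll": -0.314},
  {"claw": 0, "dp": [-528, -698, 60], "roll": -0.314},
  {"claw": 0, "dp": [-528, -698, 60], "roll": -0.314},
  {"claw": 0, "dp": [-528, -698, 60], "roll": -0.314},
  {"claw": 0, "dp": [-528, -698, 60], "roll": -0.314},
  {"claw": 0, "dp": [-528, -698, 60], "roll": -0.314},
  {"claw": 0, "dp": [-528, -698, 60], "roll": -0.314},
  {"claw": 0, "dp": [-528, -698, 60], "roll": -0.314},
  {"claw": 0, "dp": [-528, -698, 60], "roll": -0.314},
  {"claw": 0, "dp": [-528, -698, 60], "roll": -0.314},
], newtons=20)

```text
time_s: 0.93
ee_pos: [0.3546, 0.15, 0.2028]
orientation: [0.073, 0.997, -0.0, -0.0]
force: [1.3, 1.1, -0.3]
finger_gap: 0.0855
```

Run:
```python
from h import *
to([.4406,-.3009,.12],81.6)
```

```text
dp [-150.8 -433.5   83.2] roll 0.0003 jaw 81.62 tcp [0.3546 0.15   0.2028] t 0.9333 F [ 1.33  1.11 -0.32] gap 0.0855 q6 -1.18
```

Call:
carry_out([
  {"claw": 0, "dp": [-151, -434, 83], "roll": 0},
  {"claw": 0, "dp": [-151, -434, 83], "roll": 0},
  {"claw": 0, "dp": [-151, -434, 83], "roll": 0},
  {"claw": 0, "dp": [-151, -434, 83], "roll": 0},
  {"claw": 0, "dp": [-151, -434, 83], "roll": 0},
  {"claw": 0, "dp": [-151, -434, 83], "roll": 0},
  {"claw": 0, "dp": [-151, -434, 83], "roll": 0},
  {"claw": 0, "dp": [-151, -434, 83], "roll": 0},
  {"claw": 0, "dp": [-151, -434, 83], "roll": 0},
  {"claw": 0, "dp": [-151, -434, 83], "roll": 0},
])

```text
time_s: 1.77
ee_pos: [0.4309, -0.2534, 0.1288]
orientation: [0.073, 0.997, -0.0, -0.0]
force: [0.8, 1.0, -0.6]
finger_gap: 0.0853
```

Run:
```python
from h import *
to([.4406,-.3009,.006],81.6)
```

```text
dp [-16.7 -45.5 122.8] roll -0.0002 jaw 81.59 tcp [ 0.4309 -0.2534  0.1288] t 1.7667 F [ 0.77  0.98 -0.55] gap 0.0853 q6 -2.07
```

Call:
carry_out([
  {"claw": 0, "dp": [-16.7, -45.5, 15], "roll": 0},
  {"claw": 0, "dp": [-16.7, -45.5, 30], "roll": 0},
  {"claw": 0, "dp": [-16.7, -45.5, 55], "roll": 0},
  {"claw": 0, "dp": [-16.7, -45.5, 80], "roll": 0},
  {"claw": 0, "dp": [-16.7, -45.5, 100], "roll": 0},
  {"claw": 0, "dp": [-16.7, -45.5, 114], "roll": 0},
  {"claw": 0, "dp": [-16.7, -45.5, 121], "roll": 0},
  {"claw": 0, "dp": [-16.7, -45.5, 122.8], "roll": 0},
  {"claw": 0, "dp": [-16.7, -45.5, 122.8], "roll": 0},
  {"claw": 0, "dp": [-16.7, -45.5, 122.8], "roll": 0},
])

```text
time_s: 2.6
ee_pos: [0.441, -0.3011, 0.0067]
orientation: [0.073, 0.997, -0.001, 0.0]
force: [-0.4, -0.6, 0.5]
finger_gap: 0.0853
```

Run:
```python
from h import *
to([.4406,-.3009,.006],81.6)
p,d,W=snap("scene","s1")
a=cv2.resize(p[120:270,100:260],None,fx=4,fy=4)[:,:,::-1];cv2.imwrite("pics/s1c.png",cv2.convertScaleAbs(a,alpha=1.8))
```

```text
dp [0.4 0.2 0.7] roll -0.0001 jaw 81.59 tcp [ 0.441  -0.3011  0.0067] t 2.6 F [-0.44 -0.56  0.48] gap 0.0853 q6 -2.13
```

View pics/s1c.png

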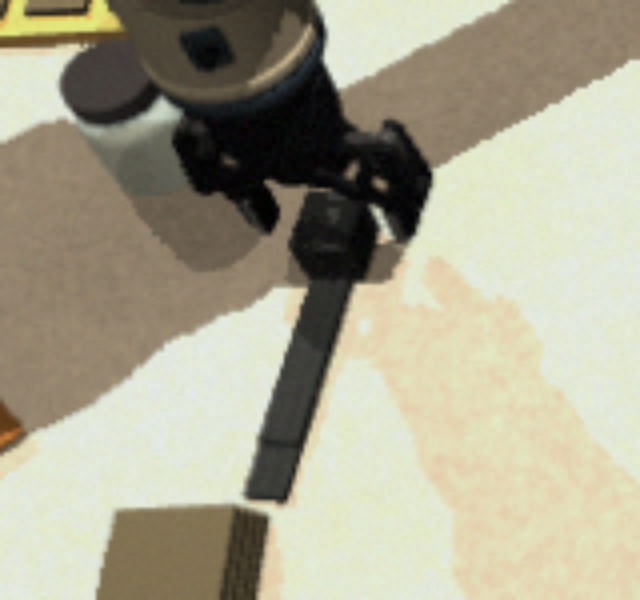

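Call:
carry_out([
  {"claw": 255, "dp": [0, 0, 0], "roll": 0},
  {"claw": 255, "dp": [0, 0, 0], "roll": 0},
  {"claw": 255, "dp": [0, 0, 0], "roll": 0},
  {"claw": 255, "dp": [0, 0, 0], "roll": 0},
  {"claw": 255, "dp": [0, 0, 0], "roll": 0},
  {"claw": 255, "dp": [0, 0, 0], "roll": 0},
  {"claw": 255, "dp": [0, 0, 0], "roll": 0},
  {"claw": 255, "dp": [0, 0, 0], "roll": 0},
], newtons=20)

```text
time_s: 3.32
ee_pos: [0.4412, -0.3014, 0.0073]
orientation: [0.073, 0.997, -0.001, 0.0]
force: [-1.5, -0.8, 7.2]
finger_gap: 0.0397
```

Call:
carry_out([
  {"claw": 255, "dp": [0, 0, -4], "roll": 0},
  {"claw": 255, "dp": [0, 0, -9], "roll": 0},
  {"claw": 255, "dp": [0, 0, -14], "roll": 0},
  {"claw": 255, "dp": [0, 0, -20], "roll": 0},
  {"claw": 255, "dp": [0, 0, -25], "roll": 0},
  {"claw": 255, "dp": [0, 0, -30], "roll": 0},
  {"claw": 255, "dp": [0, 0, -30], "roll": 0},
])

```text
time_s: 3.9
ee_pos: [0.4415, -0.3016, 0.0383]
orientation: [0.073, 0.997, -0.001, 0.001]
force: [0.6, 0.5, -7.9]
finger_gap: 0.0399
```

Run:
```python
from h import *
to([.4406,-.3009,.006],81.6)
p,d,W=snap("scene","s2")
a=cv2.resize(p[120:270,100:260],None,fx=4,fy=4)[:,:,::-1];cv2.imwrite("pics/s2c.png",cv2.convertScaleAbs(a,alpha=1.8))
```

```text
dp [ 1.   0.6 32.3] roll -0.0001 jaw 81.6 tcp [ 0.4415 -0.3016  0.0383] t 3.9 F [ 0.58  0.55 -7.92] gap 0.0399 q6 -2.13
```

View pics/s2c.png

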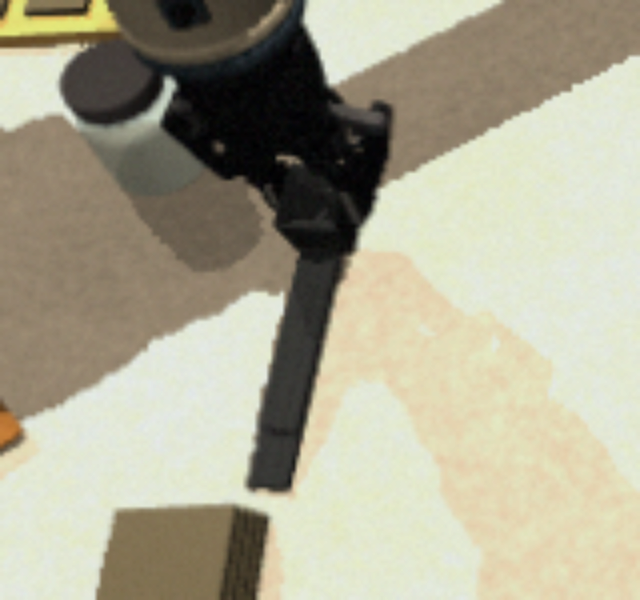

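```bash
cat >> h.py <<'E'
def barline(W,ax_deg,p0,lo,hi,w=.010,zmax=.12,zmin=.004):
    """top surface of shank along line from p0(xy) at ax_deg; prints z profile"""
    a=np.radians(ax_deg); ax=np.array([np.cos(a),np.sin(a)]);ay=np.array([-ax[1],ax[0]])
    X=W.reshape(-1,3); s=(X[:,:2]-p0)@ax; t=(X[:,:2]-p0)@ay
    m=(s>lo)&(s<hi)&(abs(t)<w)&(X[:,2]<zmax)&(X[:,2]>zmin)
    for b in np.arange(lo,hi,.01):
        k=m&(s>=b)&(s<b+.01)
        if k.sum()>2: print(round(b+.005,3),round(np.median(X[k,2])*1000,1),round(np.median(t[k])*1000,1),k.sum())
    return s[m],t[m],X[m,2]
E
python3 - <<'E'
from h import *
W=cloud("scene",np.load("s2.npy"))
s,t,z=barline(W,-8.4,np.array([.4415,-.3016]),.02,.2,w=.02)
k=(s>.04)&(s<.13)&(z>.012)
print(np.degrees(np.arctan(np.polyfit(s[k],z[k],1)[0])))
E
```

```text
0.025 54.8 1.8 136
0.035 33.9 1.8 67
0.045 31.2 2.7 43
0.055 29.6 2.7 43
0.065 28.6 2.8 44
0.075 26.2 1.9 46
0.085 24.5 1.3 49
0.095 22.6 1.5 45
0.105 21.0 1.8 49
0.115 19.5 1.8 47
0.125 17.5 1.0 47
0.135 16.2 2.8 47
0.145 12.0 2.5 53
0.155 9.4 0.2 46
0.165 7.7 -0.7 42
0.175 6.6 0.9 36
0.195 16.4 2.0 11
-9.379135000034404
```

Call:
carry_out([
  {"claw": 255, "dp": [0, 0, -5], "roll": 0},
  {"claw": 255, "dp": [0, 0, -10], "roll": 0},
  {"claw": 255, "dp": [0, 0, -15], "roll": 0},
  {"claw": 255, "dp": [0, 0, -16], "roll": 0},
  {"claw": 255, "dp": [0, 0, -16], "roll": 0},
])

```text
time_s: 4.37
ee_pos: [0.4415, -0.3016, 0.0543]
orientation: [0.073, 0.997, -0.001, 0.001]
force: [-2.3, 0.8, -7.6]
finger_gap: 0.0396
```

Call:
carry_out([
  {"claw": 255, "dp": [0, 0, 0], "roll": 0},
  {"claw": 255, "dp": [0, 0, 0], "roll": 0},
  {"claw": 255, "dp": [0, 0, 0], "roll": 0},
], newtons=120)

```text
time_s: 4.62
ee_pos: [0.4415, -0.3016, 0.0543]
orientation: [0.073, 0.997, -0.001, 0.001]
force: [-0.3, -0.1, -6.5]
finger_gap: 0.0387
```

Call:
carry_out([
  {"claw": 255, "dp": [0, 0, -10], "roll": 0},
  {"claw": 255, "dp": [0, 0, -25], "roll": 0},
  {"claw": 255, "dp": [0, 0, -45], "roll": 0},
  {"claw": 255, "dp": [0, 0, -60], "roll": 0},
  {"claw": 255, "dp": [0, 0, -70], "roll": 0},
  {"claw": 255, "dp": [0, 0, -70], "roll": 0},
])

```text
time_s: 5.12
ee_pos: [0.4421, -0.302, 0.1264]
orientation: [0.073, 0.997, -0.002, 0.002]
force: [0.9, -0.6, -8.8]
finger_gap: 0.038
```

Run:
```python
from h import *
st=robot.read_state()['ee_pos']
p,d,W=snap("scene","s3")
s,t,z=barline(W,-8.4,st[:2],.02,.2,w=.02,zmin=.05,zmax=.2)
k=(s>.04)&(s<.13)
print(np.degrees(np.arctan(np.polyfit(s[k],z[k],1)[0])))
k=(s>.165)&(s<.25);print(s.max())
to([.4,0,.15],77.4)
a=cv2.resize(p[100:270,80:260],None,fx=3.5,fy=3.5)[:,:,::-1];cv2.imwrite("pics/s3c.png",cv2.convertScaleAbs(a,alpha=1.8))
```

```text
0.025 139.3 2.7 187
0.035 116.6 1.5 64
0.045 113.9 2.2 53
0.055 110.9 2.2 56
0.065 108.6 0.3 51
0.075 106.5 1.6 57
0.085 103.3 1.0 55
0.095 100.9 1.1 58
0.105 98.5 2.7 53
0.115 95.4 1.8 59
0.125 92.7 0.8 58
0.135 89.4 2.5 62
0.145 83.9 -1.0 53
0.155 80.6 1.4 50
0.165 78.4 0.2 53
0.175 77.0 3.8 9
-14.579312733610559
0.17259771371965074
dp [ 85.2 292.2 -26.3] roll 0.0732 jaw 81.59 tcp [ 0.4416 -0.3016  0.1251] t 5.1667 F [ -0.62  -0.13 -10.09] gap 0.0382 q6 -2.13
```

View pics/s3c.png

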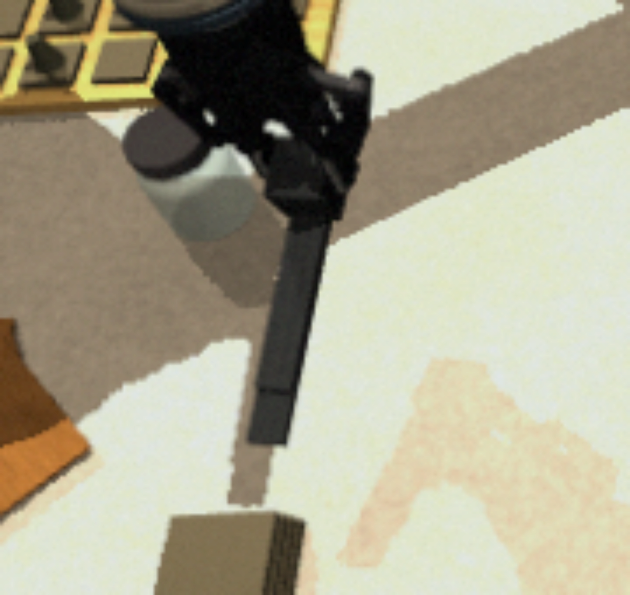

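```bash
cat >> h.py <<'E'
SO=np.array([.7197,.055]);SA=np.radians(-12.6);AX=np.array([np.cos(SA),np.sin(SA)]);AY=np.array([-AX[1],AX[0]])
def sw(x,y): return SO+AX*x/1000+AY*y/1000
def ws(P): P=np.asarray(P)[...,:2]-SO; return np.stack([P@AX,P@AY],-1)*1000
E
python3 - <<'E'
from h import *
to([*sw(-272,-58.5),.12],77.4)
E
```

```text
dp [ 52.6 355.    3.6] roll 0.0732 jaw 81.59 tcp [ 0.4416 -0.3016  0.1251] t 5.1667 F [ -0.62  -0.13 -10.09] gap 0.0382 q6 -2.13
```

Call:
carry_out([
  {"claw": 255, "dp": [2, 15, 2], "roll": 0.01},
  {"claw": 255, "dp": [6, 40, 2], "roll": 0.02},
  {"claw": 255, "dp": [11, 75, 2], "roll": 0.03},
  {"claw": 255, "dp": [17, 115, 2], "roll": 0.04},
  {"claw": 255, "dp": [23, 155, 2], "roll": 0.05},
  {"claw": 255, "dp": [29, 195, 2], "roll": 0.06},
  {"claw": 255, "dp": [35, 235, 2], "roll": 0.07},
  {"claw": 255, "dp": [41, 275, 2], "roll": 0.073},
  {"claw": 255, "dp": [46, 310, 2], "roll": 0.073},
  {"claw": 255, "dp": [50, 338, 2], "roll": 0.073},
])

```text
time_s: 6.0
ee_pos: [0.4404, 0.0426, 0.1209]
orientation: [0.109, 0.994, -0.002, 0.001]
force: [0.9, -1.2, -8.8]
finger_gap: 0.0381
```

Run:
```python
from h import *
to([*sw(-272,-58.5),.12],77.4)
```

```text
dp [ 2.1 14.6  0.8] roll 0.001 jaw 77.46 tcp [0.4404 0.0426 0.1209] t 6.0 F [ 0.92 -1.16 -8.78] gap 0.0381 q6 -1.38
```

Call:
carry_out([
  {"claw": 255, "dp": [1, 9, 1], "roll": 0.001},
  {"claw": 255, "dp": [2.1, 14.6, 1], "roll": 0.001},
  {"claw": 255, "dp": [2.1, 14.6, 1], "roll": 0.001},
])

```text
time_s: 6.25
ee_pos: [0.441, 0.0581, 0.1192]
orientation: [0.109, 0.994, -0.002, 0.0]
force: [-0.1, -0.1, -9.6]
finger_gap: 0.0381
```

Run:
```python
from h import *
to([*sw(-272,-58.5),.12],77.4)
st=robot.read_state()['ee_pos']
p,d,W=snap("scene","s4")
s,t,z=barline(W,-12.6,st[:2],.02,.2,w=.025,zmin=.05,zmax=.2)
for b in np.arange(.04,.18,.02):
    k=(s>b)&(s<b+.02); print(b, t[k].min()*1e3,t[k].max()*1e3)
k=(s>.04)&(s<.13)
print(np.degrees(np.arctan(np.polyfit(s[k],z[k],1)[0])),s.max())
# slab recheck from scene
for n,W in(("scene",W),("top",snap("top","t4")[2])):
    X=W.reshape(-1,3); L=ws(X); m=(abs(L[:,0])<100)&(abs(L[:,1])<125)&(X[:,2]>.034)&(X[:,2]<.046)
    print(n,rect(X[m]))
    m=(abs(L[:,0]+120)<19)&(abs(L[:,1]+58)<40)&(X[:,2]>.008)&(X[:,2]<.025); l=L[m]; 
    if m.sum()>20: print('ful',l.min(0),l.max(0)); q=m&(X[:,2]>.018); print(L[q].mean(0))
a=cv2.resize(p[120:320,220:400],None,fx=3,fy=3)[:,:,::-1];cv2.imwrite("pics/s4c.png",cv2.convertScaleAbs(a,alpha=1.8))
```

```text
dp [-0.7 -0.8 -0.8] roll 0.0016 jaw 77.49 tcp [0.441  0.0581 0.1192] t 6.25 F [-0.06 -0.13 -9.62] gap 0.0381 q6 -1.35
0.025 131.4 1.2 185
0.035 110.4 1.4 66
0.045 106.3 0.5 49
0.055 103.2 -0.1 43
0.065 101.5 1.5 47
0.075 98.4 0.3 45
0.085 95.7 -0.4 45
0.095 92.8 0.9 47
0.105 90.3 0.9 50
0.115 87.5 0.7 48
0.125 84.9 1.0 46
0.135 82.1 0.3 58
0.145 75.6 1.5 49
0.155 73.0 -0.1 45
0.165 71.0 1.0 51
0.175 68.3 0.8 20
0.04 -12.193571673081053 12.756943797093916
0.06 -12.41831125421992 12.742000259192832
0.07999999999999999 -11.942081312097995 12.789095610997588
0.09999999999999999 -11.894160993068589 12.757871016713025
0.12 -12.120396188548861 12.992131250231985
0.13999999999999999 -12.296239870793704 12.779264851907493
0.15999999999999998 -12.032020612393872 12.868426984167346
-14.868738194139869 0.17294937211252767
scene (array([719.6,  54.7]), array([221.1, 160.2]), 77.6)
ful [-136.10223689  -82.50837502] [-101.24504787  -32.29975337]
[-117.3104824  -58.0558068]
top (array([719.6,  55. ]), array([218.8, 159.9]), 77.5)
ful [-136.80437376  -83.55013661] [-101.59134163  -33.82703916]
[-119.16870146  -57.5627429 ]
```

View pics/s4c.png

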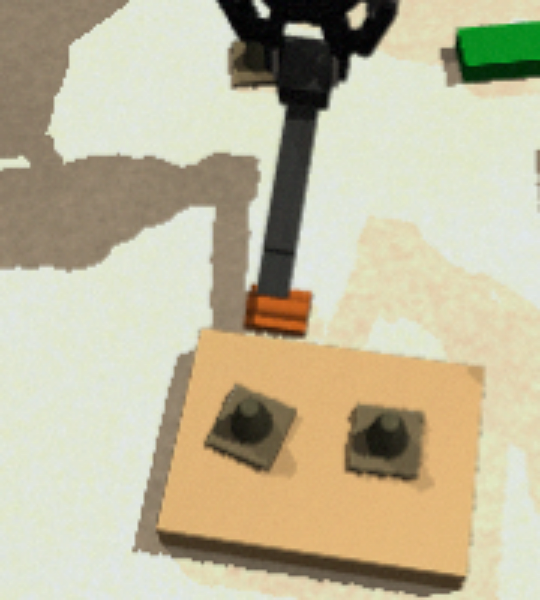

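Run:
```python
from h import *
W=cloud("top",np.load("top0.npy"))
for n,(u0,v0,u1,v1) in dict(d=(325,276,356,304),green=(208,270,268,302)).items():
    P=W[v0:v1,u0:u1].reshape(-1,3); P=P[(P[:,2]>.006)&(P[:,2]<.1)];print(n,rect(P),P.mean(0),P[:,2].max())
print(sw(-235,-58.5),sw(-272,-58.5))
to([*sw(-272,-58.5),.072],77.4)
```

```text
d (array([330. ,  20.3]), array([47.5, 47.8]), 0.4) [0.33138023 0.02071606 0.01557749] 0.04564886676826501
green (array([338. , 259.6]), array([ 45.8, 110.7]), 3.0) [0.33924939 0.25791016 0.02540752] 0.031041536932122877
[0.47759818 0.04917253] [0.44148926 0.05724383]
dp [ 0.1  0.8 47.5] roll -0.0 jaw 77.4 tcp [0.4414 0.0567 0.1195] t 6.35 F [ 0.58 -0.21 -9.16] gap 0.0386 q6 -1.35
```

Call:
carry_out([
  {"claw": 255, "dp": [0, 0.8, 10], "roll": 0},
  {"claw": 255, "dp": [0, 0.8, 22], "roll": 0},
  {"claw": 255, "dp": [0, 0.8, 34], "roll": 0},
  {"claw": 255, "dp": [0, 0.8, 42], "roll": 0},
  {"claw": 255, "dp": [0, 0.8, 45], "roll": 0},
  {"claw": 255, "dp": [0, 0.8, 45], "roll": 0},
  {"claw": 255, "dp": [0, 0.8, 45], "roll": 0},
])

```text
time_s: 6.93
ee_pos: [0.4417, 0.0569, 0.0747]
orientation: [0.11, 0.994, -0.002, 0.001]
force: [-0.7, 0.3, -9.1]
finger_gap: 0.0382
```

Call:
carry_out([
  {"claw": 255, "dp": [0, 0, 0.7], "roll": 0},
  {"claw": 255, "dp": [0, 0, 1.5], "roll": 0},
  {"claw": 255, "dp": [0, 0, 1.5], "roll": 0},
])

```text
time_s: 7.18
ee_pos: [0.442, 0.0569, 0.0735]
orientation: [0.11, 0.994, -0.002, 0.001]
force: [0.4, -0.3, -9.5]
finger_gap: 0.0384
```

Run:
```python
from h import *
to([*sw(-272,-58.5),.072],77.4)
st=robot.read_state()['ee_pos']
p,d,W=snap("scene","s5")
X=W.reshape(-1,3);L=ws(X)
for b in range(-230,-70,10):
    k=(L[:,0]>b)&(L[:,0]<b+10)&(abs(L[:,1]+58.5)<9)&(X[:,2]>.004)
    if k.sum()>3: print(b+5,np.median(X[k,2]*1000).round(1),k.sum())
a=cv2.resize(p[170:270,250:370],None,fx=5,fy=5)[:,:,::-1];cv2.imwrite("pics/s5c.png",cv2.convertScaleAbs(a,alpha=1.8))
```

```text
dp [0.5 0.3 1.5] roll -0.0006 jaw 77.36 tcp [0.442  0.0569 0.0735] t 7.1833 F [ 0.43 -0.3  -9.55] gap 0.0384 q6 -1.35
-225 341.2 619
-215 405.6 144
-205 54.6 29
-195 52.7 30
-185 50.4 30
-175 47.3 31
-165 44.6 29
-155 42.1 33
-145 39.7 31
-135 35.6 38
-125 30.3 32
-115 27.1 30
-105 23.5 48
-95 23.7 6
-75 38.5 30
```

View pics/s5c.png

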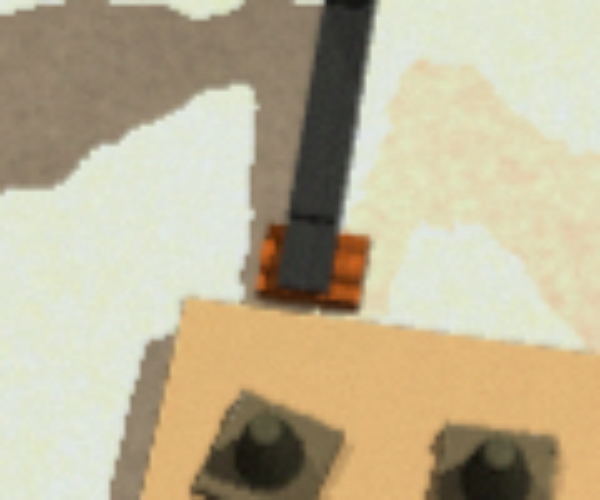

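Call:
carry_out([
  {"claw": 255, "dp": [-4, 0, 1.7], "roll": 0},
  {"claw": 255, "dp": [-9, 0, 3.1], "roll": 0},
  {"claw": 255, "dp": [-14, 0, 4.4], "roll": 0},
  {"claw": 255, "dp": [-19, 0, 5.7], "roll": 0},
  {"claw": 255, "dp": [-24, 0, 7.0], "roll": 0},
  {"claw": 255, "dp": [-24, 0, 7.0], "roll": 0},
])

```text
time_s: 7.73
ee_pos: [0.4668, 0.0513, 0.0662]
orientation: [0.11, 0.994, -0.002, 0.001]
force: [1.4, -0.2, -8.8]
finger_gap: 0.0389
```

Run:
```python
from h import *
to([*sw(-235,-58.5),.063],77.4)
p,d,W=snap("scene","s6")
X=W.reshape(-1,3);L=ws(X)
for b in range(-180,-70,10):
    k=(L[:,0]>b)&(L[:,0]<b+10)&(abs(L[:,1]+58.5)<9)&(X[:,2]>.004)
    if k.sum()>3: print(b+5,np.median(X[k,2]*1000).round(1),k.sum())
a=cv2.resize(p[170:270,250:370],None,fx=5,fy=5)[:,:,::-1];cv2.imwrite("pics/s6c.png",cv2.convertScaleAbs(a,alpha=1.8))
```

```text
dp [-11.    0.3   3.3] roll -0.0008 jaw 77.35 tcp [0.4668 0.0513 0.0662] t 7.7333 F [ 1.44 -0.15 -8.77] gap 0.0389 q6 -1.36
-175 46.9 31
-165 43.8 31
-155 41.1 32
-145 38.8 28
-135 36.8 32
-125 34.1 32
-115 31.3 33
-105 25.0 39
-95 21.5 28
-85 20.3 7
-75 39.0 28
```

View pics/s6c.png

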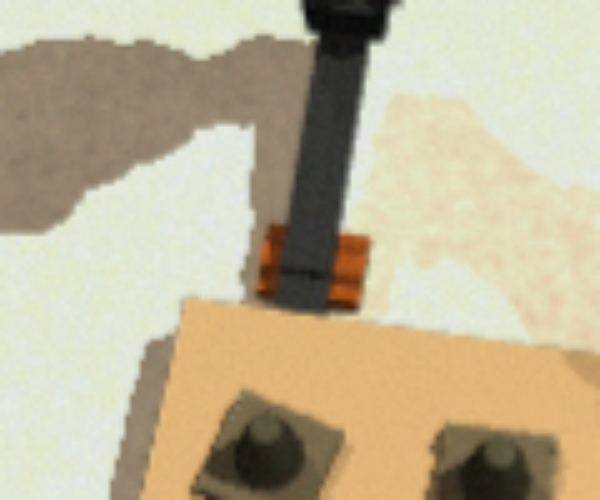

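Call:
carry_out([
  {"claw": 255, "dp": [-4, 0, 1], "roll": 0},
  {"claw": 255, "dp": [-8, 0, 2.1], "roll": 0},
  {"claw": 255, "dp": [-12, 0, 3.1], "roll": 0},
  {"claw": 255, "dp": [-12, 0, 3.1], "roll": 0},
  {"claw": 255, "dp": [-12, 0, 3.1], "roll": 0},
])

```text
time_s: 8.2
ee_pos: [0.4778, 0.0488, 0.0631]
orientation: [0.11, 0.994, -0.002, 0.001]
force: [-1.1, 0.2, -8.9]
finger_gap: 0.0382
```

Run:
```python
from h import *
to([*sw(-235,-58.5),.063],77.4)
p,d,W=snap("scene","s7")
X=W.reshape(-1,3);L=ws(X)
for b in range(-180,-70,10):
    k=(L[:,0]>b)&(L[:,0]<b+10)&(abs(L[:,1]+58.5)<9)&(X[:,2]>.004)
    if k.sum()>3: print(b+5,np.median(X[k,2]*1000).round(1),k.sum())
m=(abs(L[:,0])<100)&(abs(L[:,1])<125)&(X[:,2]>.034)&(X[:,2]<.046)
print(rect(X[m]))
```

```text
dp [0.3 0.3 0.1] roll -0.0009 jaw 77.35 tcp [0.4778 0.0488 0.0631] t 8.2 F [-1.14  0.2  -8.92] gap 0.0382 q6 -1.37
-175 46.2 30
-165 44.7 30
-155 41.8 31
-145 38.7 32
-135 36.2 32
-125 33.3 29
-115 30.6 33
-105 28.4 35
-95 23.3 33
-85 20.5 9
-75 38.6 27
(array([719.4,  54.9]), array([220.8, 160.7]), 77.7)
```

Call:
carry_out([
  {"claw": 255, "dp": [0, 0, 0], "roll": 0},
  {"claw": 255, "dp": [0, 0, 1], "roll": 0},
  {"claw": 255, "dp": [0, 0, 2], "roll": 0},
  {"claw": 255, "dp": [0.5, 0, 4], "roll": 0},
  {"claw": 255, "dp": [1, 0, 7], "roll": 0},
  {"claw": 255, "dp": [2, 0, 10], "roll": 0},
  {"claw": 255, "dp": [2.5, 0, 13], "roll": 0},
  {"claw": 255, "dp": [3, 0, 16], "roll": 0},
  {"claw": 255, "dp": [3, 0, 16], "roll": 0},
], newtons=20)

```text
time_s: 9.0
ee_pos: [0.4742, 0.0495, 0.0468]
orientation: [0.11, 0.994, -0.002, 0.001]
force: [-5.2, 1.0, 6.2]
finger_gap: 0.0385
```

```bash
cat >> h.py <<'E'
def prof(W,y=-58.5,lo=-270,hi=-70):
    X=W.reshape(-1,3);L=ws(X); o=[]
    for b in range(lo,hi,10):
        k=(L[:,0]>b)&(L[:,0]<b+10)&(abs(L[:,1]-y)<9)&(X[:,2]>.004)&(X[:,2]<.15)
        if k.sum()>3: o.append((b+5,float(np.median(X[k,2]*1000).round(1))))
    print(o)
def slabst(W):
    X=W.reshape(-1,3);L=ws(X)
    m=(abs(L[:,0])<100)&(abs(L[:,1])<125)&(X[:,2]>.034)&(X[:,2]<.066); m2=m&(abs(L[:,0])<74)&((abs(L[:,1])>85)|(abs(L[:,0])>45))&(abs(L[:,1])<104)
    A=np.c_[L[m2],np.ones(m2.sum())]; c=np.linalg.lstsq(A,X[m2,2]*1000,rcond=None)[0]
    print('slab',rect(X[m]),'plane tilt x,y deg',np.degrees(c[:2]).round(2),'z at -80',(c[2]-80*c[0]).round(1))
E
python3 - <<'E'
from h import *
to([*sw(-235,-58.5),.063],77.4)
p,d,W=snap("scene","s8")
prof(W);slabst(W)
E
```

```text
dp [ -3.4   0.4 -16.2] roll -0.0008 jaw 77.35 tcp [0.4742 0.0495 0.0468] t 9.0 F [-5.16  0.96  6.22] gap 0.0385 q6 -1.36
[(-245, 77.8), (-235, 76.6), (-225, 122.4), (-215, 72.3), (-205, 55.6), (-195, 39.8), (-185, 39.3), (-175, 36.9), (-165, 35.9), (-155, 34.0), (-145, 32.5), (-135, 31.7), (-125, 29.5), (-115, 28.6), (-105, 27.4), (-95, 25.3), (-85, 20.8), (-75, 39.1)]
slab (array([719.6,  54.8]), array([220.7, 160.4]), 77.5) plane tilt x,y deg [0.26 0.02] z at -80 38.9
```

Call:
carry_out([
  {"claw": 255, "dp": [0.5, 0, 3], "roll": 0},
  {"claw": 255, "dp": [1.2, 0, 6], "roll": 0},
  {"claw": 255, "dp": [2, 0, 9], "roll": 0},
  {"claw": 255, "dp": [3, 0, 12], "roll": 0},
  {"claw": 255, "dp": [4, 0, 15], "roll": 0},
  {"claw": 255, "dp": [5, 0, 18], "roll": 0},
  {"claw": 255, "dp": [5, 0, 18], "roll": 0},
])

```text
time_s: 9.63
ee_pos: [0.4689, 0.0506, 0.0285]
orientation: [0.11, 0.994, -0.002, 0.0]
force: [-4.2, 3.3, 2.0]
finger_gap: 0.0381
```

Run:
```python
from h import *
to([*sw(-246,-58.5),.0115],77.4)
p,d,W=snap("scene","s9")
prof(W);slabst(W)
```

```text
dp [ 2.2  0.6 17. ] roll -0.0005 jaw 77.37 tcp [0.4689 0.0506 0.0285] t 9.6333 F [-4.16  3.33  2.01] gap 0.0381 q6 -1.36
[(-255, 57.8), (-245, 57.8), (-235, 103.2), (-225, 58.8), (-215, 46.1), (-205, 28.4), (-195, 28.3), (-185, 29.1), (-175, 28.6), (-165, 28.8), (-155, 29.0), (-145, 28.8), (-135, 29.2), (-125, 28.7), (-115, 28.6), (-105, 29.1), (-95, 27.7), (-85, 25.6), (-75, 45.7)]
slab (array([721. ,  54.6]), array([220.7, 160.6]), 77.6) plane tilt x,y deg [-2.11 -0.03] z at -80 45.5
```

Call:
carry_out([
  {"claw": 255, "dp": [0.5, 0.3, 3], "roll": 0},
  {"claw": 255, "dp": [1, 0.6, 6], "roll": 0},
  {"claw": 255, "dp": [1.5, 0.6, 9], "roll": 0},
  {"claw": 255, "dp": [2.5, 0.6, 12], "roll": 0},
  {"claw": 255, "dp": [3, 0.6, 14.5], "roll": 0},
  {"claw": 255, "dp": [3.5, 0.6, 16], "roll": 0},
  {"claw": 255, "dp": [3.5, 0.6, 16], "roll": 0},
])

```text
time_s: 10.27
ee_pos: [0.4659, 0.0519, 0.0127]
orientation: [0.11, 0.994, -0.002, 0.001]
force: [-3.0, -0.6, 6.2]
finger_gap: 0.0383
```

Run:
```python
from h import *
to([*sw(-246,-58.5),.0115],77.4)
p,d,W=snap("scene","s10")
prof(W);slabst(W)
```

```text
dp [-1.  -0.1  1.2] roll -0.0005 jaw 77.37 tcp [0.4659 0.0519 0.0127] t 10.2667 F [-3.05 -0.64  6.15] gap 0.0383 q6 -1.36
[(-255, 41.4), (-245, 43.1), (-235, 88.0), (-225, 46.2), (-215, 32.9), (-205, 19.3), (-195, 19.5), (-185, 20.0), (-175, 21.9), (-165, 22.2), (-155, 24.5), (-145, 25.7), (-135, 26.9), (-125, 27.9), (-115, 29.6), (-105, 30.7), (-95, 30.3), (-75, 54.0)]
slab (array([712.6,  55.5]), array([221.3, 176.3]), 77.1) plane tilt x,y deg [-5.33 -0.  ] z at -80 54.4
```

Call:
carry_out([
  {"claw": 255, "dp": [0, 0, 1], "roll": 0},
  {"claw": 255, "dp": [0, 0, 2], "roll": 0},
  {"claw": 255, "dp": [0.5, 0, 3], "roll": 0},
  {"claw": 255, "dp": [0.5, 0, 3], "roll": 0},
])

```text
time_s: 10.65
ee_pos: [0.4656, 0.0518, 0.0105]
orientation: [0.11, 0.994, -0.002, 0.001]
force: [-6.2, -2.6, 22.1]
finger_gap: 0.0381
```

Run:
```python
from h import *
to([*sw(-246,-58.5),.0115],77.4)
p,d,W=snap("scene","s11")
prof(W);slabst(W)
```

```text
dp [-1.3  0.  -1. ] roll -0.0003 jaw 77.38 tcp [0.4656 0.0518 0.0105] t 10.65 F [-6.16 -2.56 22.11] gap 0.0381 q6 -1.36
[(-255, 39.0), (-245, 41.0), (-235, 86.9), (-225, 44.8), (-215, 33.3), (-205, 17.4), (-195, 17.8), (-185, 20.0), (-175, 20.6), (-165, 22.3), (-155, 23.4), (-145, 25.8), (-135, 26.6), (-125, 28.1), (-115, 30.0), (-105, 31.5), (-95, 30.9), (-75, 55.0)]
slab (array([711.8,  56.2]), array([220.5, 177.9]), 76.8) plane tilt x,y deg [-5.77 -0.01] z at -80 55.5
```

Call:
carry_out([
  {"claw": 150, "dp": [0, 0, -1], "roll": 0},
  {"claw": 60, "dp": [0, 0, -1], "roll": 0},
  {"claw": 0, "dp": [0, 0, -1], "roll": 0},
  {"claw": 0, "dp": [0, 0, -1], "roll": 0},
  {"claw": 0, "dp": [0, 0, -1], "roll": 0},
  {"claw": 0, "dp": [0, 0, -1], "roll": 0},
  {"claw": 0, "dp": [0, 0, -1], "roll": 0},
  {"claw": 0, "dp": [0, 0, -1], "roll": 0},
])

```text
time_s: 11.37
ee_pos: [0.4656, 0.0519, 0.0115]
orientation: [0.11, 0.994, -0.002, 0.001]
force: [-1.1, 0.6, -0.3]
finger_gap: 0.0856
```

Run:
```python
from h import *
to([*sw(-246,-58.5),.12],77.4)
p,d,W=snap("scene","s12")
prof(W);slabst(W)
a=cv2.resize(p[120:320,230:410],None,fx=3,fy=3)[:,:,::-1];cv2.imwrite("pics/s12c.png",cv2.convertScaleAbs(a,alpha=1.8))
```

```text
dp [  -1.5   -0.4 -108.5] roll -0.0003 jaw 77.38 tcp [0.4656 0.0519 0.0115] t 11.3667 F [-1.08  0.58 -0.26] gap 0.0856 q6 -1.36
[(-255, 39.8), (-245, 41.0), (-235, 87.9), (-225, 44.6), (-215, 30.2), (-205, 18.3), (-195, 17.7), (-185, 19.5), (-175, 21.1), (-165, 23.0), (-155, 24.3), (-145, 25.3), (-135, 27.3), (-125, 28.7), (-115, 29.8), (-105, 31.4), (-95, 30.5), (-75, 54.8)]
slab (array([710.5,  56.2]), array([220.7, 179.4]), 76.8) plane tilt x,y deg [-5.75 -0.01] z at -80 55.5
```

View pics/s12c.png

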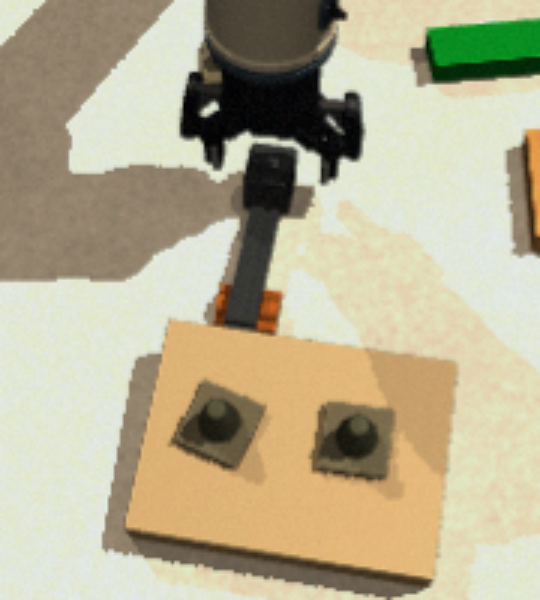

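Run:
```python
from h import *
W=cloud("scene",np.load("s12.npy"));X=W.reshape(-1,3)
m=(abs(X[:,0]-.495)<.08)&(abs(X[:,1]-.293)<.06)&(X[:,2]>.02)&(X[:,2]<.035);print(rect(X[m]))
to([.4654,.2962,.12],84.1)
```

```text
(array([496.3, 293. ]), array([ 44.1, 113.4]), 84.7)
dp [  53.4  238.  -109.5] roll -0.1173 jaw 77.38 tcp [0.4656 0.0518 0.0115] t 11.4167 F [ 0.16 -0.28 -0.81] gap 0.0855 q6 -1.36
```

Call:
carry_out([
  {"claw": 0, "dp": [0, 0, -15], "roll": 0},
  {"claw": 0, "dp": [0, 0, -40], "roll": 0},
  {"claw": 0, "dp": [0, 0, -75], "roll": 0},
  {"claw": 0, "dp": [0, 0, -100], "roll": 0},
  {"claw": 0, "dp": [0, 0, -110], "roll": 0},
])

```text
time_s: 11.83
ee_pos: [0.4666, 0.0523, 0.1246]
orientation: [0.11, 0.994, -0.002, 0.003]
force: [0.8, 0.4, -0.3]
finger_gap: 0.0852
```

Run:
```python
from h import *
to([.4654,.2962,.08],84.1)
p,d,W=snap("scene","s13");prof(W);slabst(W)
```

```text
dp [ 54.7 237.8  43.6] roll -0.1172 jaw 77.38 tcp [0.4666 0.0523 0.1246] t 11.8333 F [ 0.8   0.38 -0.3 ] gap 0.0852 q6 -1.36
[(-255, 40.1), (-245, 41.1), (-235, 42.5), (-225, 44.0), (-215, 29.5), (-205, 17.1), (-195, 18.3), (-185, 19.9), (-175, 21.0), (-165, 22.3), (-155, 24.2), (-145, 24.9), (-135, 26.8), (-125, 28.7), (-115, 30.2), (-105, 30.7), (-95, 31.0), (-75, 54.7)]
slab (array([710.7,  56.2]), array([220.8, 180.1]), 76.9) plane tilt x,y deg [-5.77  0.01] z at -80 55.5
```

Bar holds the slab on its own. Now to the shim.

Call:
carry_out([
  {"claw": 0, "dp": [4, 18, 0], "roll": -0.02},
  {"claw": 0, "dp": [13, 55, 0], "roll": -0.05},
  {"claw": 0, "dp": [22, 95, 5], "roll": -0.08},
  {"claw": 0, "dp": [31, 135, 10], "roll": -0.117},
  {"claw": 0, "dp": [40, 175, 20], "roll": -0.117},
  {"claw": 0, "dp": [48, 210, 30], "roll": -0.117},
  {"claw": 0, "dp": [53, 230, 38], "roll": -0.117},
  {"claw": 0, "dp": [54.7, 237.8, 44], "roll": -0.117},
  {"claw": 0, "dp": [54.7, 237.8, 44], "roll": -0.117},
  {"claw": 0, "dp": [54.7, 237.8, 44], "roll": -0.117},
])

```text
time_s: 12.72
ee_pos: [0.4653, 0.2954, 0.0794]
orientation: [0.051, 0.999, -0.002, 0.003]
force: [-0.3, -1.0, -0.5]
finger_gap: 0.0853
```

Run:
```python
from h import *
to([.4654,.2962,.004],84.3)
```

```text
dp [ 0.4  1.2 75.4] roll -0.0031 jaw 84.12 tcp [0.4653 0.2954 0.0794] t 12.7167 F [-0.27 -0.96 -0.49] gap 0.0853 q6 -1.0
```

Call:
carry_out([
  {"claw": 0, "dp": [0, 1, 12], "roll": 0},
  {"claw": 0, "dp": [0, 1, 28], "roll": 0},
  {"claw": 0, "dp": [0, 1, 46], "roll": 0},
  {"claw": 0, "dp": [0, 1, 62], "roll": 0},
  {"claw": 0, "dp": [0, 1, 71], "roll": 0},
  {"claw": 0, "dp": [0, 1, 75], "roll": 0},
  {"claw": 0, "dp": [0, 1, 75], "roll": 0},
  {"claw": 0, "dp": [0, 1, 75], "roll": 0},
])

```text
time_s: 13.38
ee_pos: [0.4662, 0.2956, 0.005]
orientation: [0.052, 0.999, -0.002, 0.003]
force: [-0.5, 0.5, 0.8]
finger_gap: 0.0853
```

Call:
carry_out([
  {"claw": 255, "dp": [0, 0, 0], "roll": 0},
  {"claw": 255, "dp": [0, 0, 0], "roll": 0},
  {"claw": 255, "dp": [0, 0, 0], "roll": 0},
  {"claw": 255, "dp": [0, 0, 0], "roll": 0},
  {"claw": 255, "dp": [0, 0, 0], "roll": 0},
  {"claw": 255, "dp": [0, 0, 0], "roll": 0},
  {"claw": 255, "dp": [0, 0, 0], "roll": 0},
  {"claw": 255, "dp": [0, 0, -1], "roll": 0},
], newtons=40)

```text
time_s: 14.05
ee_pos: [0.4663, 0.2957, 0.0064]
orientation: [0.052, 0.999, -0.002, 0.003]
force: [0.2, -0.5, -1.4]
finger_gap: 0.0444
```

Call:
carry_out([
  {"claw": 255, "dp": [0, 0, -8], "roll": 0},
  {"claw": 255, "dp": [0, 0, -20], "roll": 0},
  {"claw": 255, "dp": [0, 0, -32], "roll": 0},
  {"claw": 255, "dp": [0, 0, -40], "roll": 0},
  {"claw": 255, "dp": [0, 0, -40], "roll": 0},
])

```text
time_s: 14.47
ee_pos: [0.4668, 0.2964, 0.0482]
orientation: [0.051, 0.999, -0.002, 0.004]
force: [0.1, 0.5, -1.5]
finger_gap: 0.0445
```

Run:
```python
from h import *
to([*sw(-200,30),.045],77.4)
p,d,W=snap("scene","s14")
X=W.reshape(-1,3);m=(X[:,0]>.483)&(X[:,0]<.56)&(abs(X[:,1]-.293)<.04)&(X[:,2]>.03)&(X[:,2]<.15)
Q=X[m];print(len(Q),Q[:,0].max());print(rect(Q))
for b in np.arange(.48,.56,.01):
    k=abs(Q[:,0]-b)<.005
    if k.sum()>3: print(b.round(3),np.median(Q[k,2]).round(4),Q[k,1].min().round(4),Q[k,1].max().round(4))
slabst(W)
a=cv2.resize(p[120:280,340:480],None,fx=4,fy=3.7)[:,:,::-1];cv2.imwrite("pics/s14c.png",cv2.convertScaleAbs(a,alpha=1.8))
```

```text
dp [ -81.2 -161.     4.3] roll 0.1169 jaw 84.1 tcp [0.4668 0.2964 0.0482] t 14.4667 F [ 0.08  0.49 -1.47] gap 0.0445 q6 -1.0
634 0.5536869053836885
(array([517.1, 296.1]), array([54.6, 72.7]), 85.1)
0.48 0.119 0.2716 0.3264
0.49 0.0685 0.2717 0.3212
0.5 0.0678 0.2707 0.3145
0.51 0.0675 0.2696 0.3131
0.52 0.067 0.2686 0.312
0.53 0.0675 0.2678 0.3112
0.54 0.0671 0.2669 0.3099
0.55 0.0584 0.2662 0.3096
slab (array([711.1,  56.2]), array([220.9, 178.5]), 77.1) plane tilt x,y deg [-5.75  0.02] z at -80 55.5
```

View pics/s14c.png

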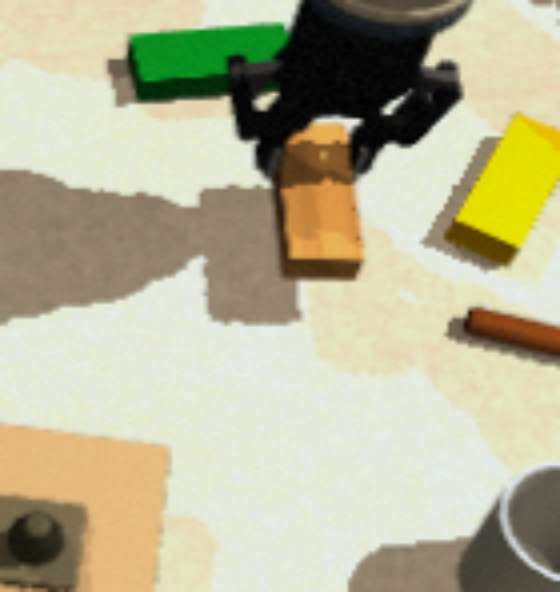

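Run:
```python
from h import *
to([*sw(-188,30),.040],77.4)
```

```text
dp [ -93.4 -162.1    8.5] roll 0.1169 jaw 84.1 tcp [0.4665 0.2962 0.0473] t 14.5167 F [ 0.53  0.21 -0.94] gap 0.0441 q6 -1.0
```

Call:
carry_out([
  {"claw": 255, "dp": [-7, -13, 0], "roll": 0.02},
  {"claw": 255, "dp": [-22, -38, 1], "roll": 0.04},
  {"claw": 255, "dp": [-39, -68, 2], "roll": 0.07},
  {"claw": 255, "dp": [-56, -98, 4], "roll": 0.1},
  {"claw": 255, "dp": [-72, -126, 6], "roll": 0.117},
  {"claw": 255, "dp": [-85, -148, 8], "roll": 0.117},
  {"claw": 255, "dp": [-93.4, -162, 8.5], "roll": 0.117},
  {"claw": 255, "dp": [-93.4, -162, 8.5], "roll": 0.117},
  {"claw": 255, "dp": [-93.4, -162, 8.5], "roll": 0.117},
])

```text
time_s: 15.27
ee_pos: [0.5427, 0.1247, 0.0394]
orientation: [0.111, 0.994, -0.002, 0.003]
force: [-0.7, 0.2, -0.7]
finger_gap: 0.0439
```

Run:
```python
from h import *
to([*sw(-188,30),.008],77.4)
p,d,W=snap("scene","s15")
X=W.reshape(-1,3);L=ws(X);k=(L[:,0]>-165)&(L[:,0]<-90)&(abs(L[:,1]-30)<35)&(X[:,2]>.045)&(X[:,2]<.08)
print(L[k].min(0),L[k].max(0),np.median(X[k,2]))
l=L[k]; 
for b in range(-160,-95,15):
  q=abs(l[:,0]-b)<7; print(b,l[q,1].min(),l[q,1].max())
slabst(W)
a=cv2.resize(p[120:320,230:410],None,fx=3,fy=3)[:,:,::-1];cv2.imwrite("pics/s15c.png",cv2.convertScaleAbs(a,alpha=1.8))
```

```text
dp [ 0.3  0.7 31.4] roll -0.0018 jaw 77.3 tcp [0.5427 0.1247 0.0394] t 15.2667 F [-0.67  0.2  -0.67] gap 0.0439 q6 -1.22
[-164.83046723    7.46829939] [-102.71557861   52.44577642] 0.0585954316852375
-160 7.499767859655219 50.809266070243865
-145 7.545105236638331 52.324664047087474
-130 7.468299389760566 51.64928595983559
-115 8.14705575066436 52.31328826703791
-100 8.03409278218745 52.44577642091695
slab (array([712.,  56.]), array([221.3, 176.9]), 76.8) plane tilt x,y deg [-5.74  0.06] z at -80 55.5
```

View pics/s15c.png

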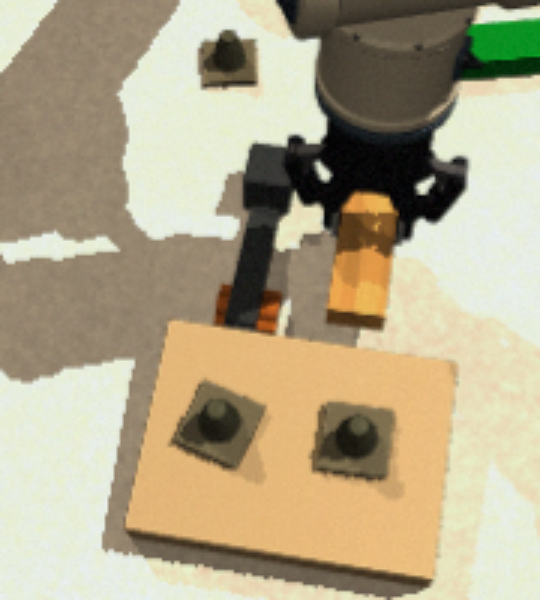

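Call:
carry_out([
  {"claw": 255, "dp": [0, 0, 6], "roll": 0},
  {"claw": 255, "dp": [0, 0, 14], "roll": 0},
  {"claw": 255, "dp": [0, 0, 22], "roll": 0},
  {"claw": 255, "dp": [0, 0, 28], "roll": 0},
  {"claw": 255, "dp": [0, 0, 31], "roll": 0},
  {"claw": 255, "dp": [0, 0, 31], "roll": 0},
  {"claw": 255, "dp": [0, 0, 31], "roll": 0},
])

```text
time_s: 15.9
ee_pos: [0.5424, 0.1254, 0.0083]
orientation: [0.11, 0.994, -0.002, 0.003]
force: [0.4, -1.0, 0.1]
finger_gap: 0.0443
```

Call:
carry_out([
  {"claw": 255, "dp": [-5, 0, 0], "roll": 0},
  {"claw": 255, "dp": [-12, 0, 0], "roll": 0},
  {"claw": 255, "dp": [-19, 0, 0], "roll": 0},
  {"claw": 255, "dp": [-25, 0, 0], "roll": 0},
  {"claw": 255, "dp": [-25, 0, 0], "roll": 0},
])

```text
time_s: 16.32
ee_pos: [0.5688, 0.1196, 0.0087]
orientation: [0.11, 0.994, -0.001, 0.004]
force: [-0.5, 0.3, -1.3]
finger_gap: 0.0445
```

Run:
```python
from h import *
to([*sw(-141,30),.008],77.4)
```

```text
dp [-20.3  -0.1   0.9] roll -0.0011 jaw 77.34 tcp [0.5688 0.1196 0.0087] t 16.3167 F [-0.45  0.34 -1.3 ] gap 0.0445 q6 -1.24
```

Call:
carry_out([
  {"claw": 255, "dp": [-5, 0, 0], "roll": 0},
  {"claw": 255, "dp": [-11, 0, 0], "roll": 0},
  {"claw": 255, "dp": [-17, 0, 0.5], "roll": 0},
  {"claw": 255, "dp": [-22, 0, 1], "roll": 0},
  {"claw": 255, "dp": [-25, 0, 1.5], "roll": 0},
  {"claw": 255, "dp": [-25, 0, 2], "roll": 0},
  {"claw": 255, "dp": [-25, 0, 2], "roll": 0},
])

```text
time_s: 16.9
ee_pos: [0.5931, 0.114, 0.0067]
orientation: [0.11, 0.994, -0.001, 0.004]
force: [-0.7, -0.5, -1.0]
finger_gap: 0.0443
```

Run:
```python
from h import *
to([*sw(-141,30),.008],77.4)
p,d,W=snap("scene","s16")
slabst(W)
X=W.reshape(-1,3);L=ws(X);k=(L[:,0]>-220)&(L[:,0]<-85)&(abs(L[:,1]-30)<18)&(X[:,2]>.015)&(X[:,2]<.035)
print(L[k].min(0),L[k].max(0),np.median(X[k,2]))
a=cv2.resize(p[120:320,230:410],None,fx=3,fy=3)[:,:,::-1];cv2.imwrite("pics/s16c.png",cv2.convertScaleAbs(a,alpha=1.8))
```

```text
dp [ 4.6 -0.  -1.3] roll -0.0012 jaw 77.33 tcp [0.5931 0.114  0.0067] t 16.9 F [-0.72 -0.51 -0.97] gap 0.0443 q6 -1.25
slab (array([712.9,  55.8]), array([220.8, 175. ]), 76.9) plane tilt x,y deg [-5.76  0.03] z at -80 55.5
[-156.22997897   12.17651673] [-90.11403037  47.98700458] 0.02594948523353549
```

View pics/s16c.png

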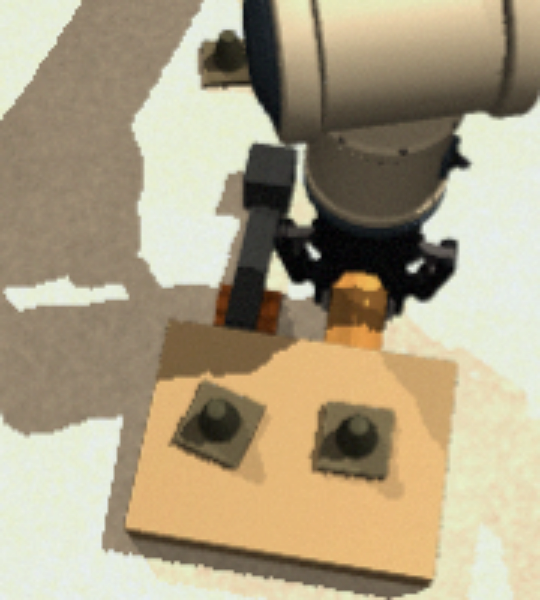

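Call:
carry_out([
  {"claw": 85, "dp": [0, 0, 0], "roll": 0},
  {"claw": 75, "dp": [0, 0, 0], "roll": 0},
  {"claw": 75, "dp": [0, 0, 0], "roll": 0},
  {"claw": 75, "dp": [0, 0, 0], "roll": 0},
  {"claw": 75, "dp": [0, 0, 0], "roll": 0},
])

```text
time_s: 17.37
ee_pos: [0.5929, 0.1141, 0.0068]
orientation: [0.11, 0.994, -0.002, 0.004]
force: [0.7, 0.2, 0.0]
finger_gap: 0.0602
```

Call:
carry_out([
  {"claw": 75, "dp": [2, 0, -8], "roll": 0},
  {"claw": 75, "dp": [4, 0, -20], "roll": 0},
  {"claw": 75, "dp": [6, 0, -45], "roll": 0},
  {"claw": 75, "dp": [15, 0, -75], "roll": 0},
  {"claw": 75, "dp": [30, 0, -105], "roll": 0},
  {"claw": 75, "dp": [40, 0, -110], "roll": 0},
])

```text
time_s: 17.87
ee_pos: [0.5539, 0.1238, 0.1218]
orientation: [0.11, 0.994, -0.001, 0.007]
force: [1.0, 1.0, 1.4]
finger_gap: 0.0602
```

Run:
```python
from h import *
p,d,W=snap("scene","s17")
prof(W);slabst(W)
X=W.reshape(-1,3);L=ws(X);k=(L[:,0]>-190)&(L[:,0]<-85)&(abs(L[:,1]-30)<30)&(X[:,2]>.021)&(X[:,2]<.035)
print(L[k].min(0),L[k].max(0),np.median(X[k,2]),rect(X[k]))
# bar yaw & pos
k=(L[:,0]>-210)&(L[:,0]<-100)&(abs(L[:,1]+58)<22)&(X[:,2]>.012)
for b in range(-205,-100,20):
    q=k&(abs(L[:,0]-b)<6); print(b,L[q,1].min().round(1),L[q,1].max().round(1))
k=(L[:,0]>-290)&(L[:,0]<-180)&(abs(L[:,1]+58)<40)&(X[:,2]>.033)&(X[:,2]<.052); print('block',rect(X[k]),ws(X[k]).mean(0),ws(X[k]).min(0),ws(X[k]).max(0))
to([*sw(-246,-58.5),.12],77.4)
```

```text
[(-255, 40.0), (-245, 41.1), (-235, 42.7), (-225, 44.9), (-215, 28.9), (-205, 16.3), (-195, 18.5), (-185, 19.6), (-175, 20.8), (-165, 22.4), (-155, 23.4), (-145, 25.3), (-135, 27.2), (-125, 28.7), (-115, 29.6), (-105, 31.2), (-95, 31.2), (-75, 54.8)]
slab (array([712.3,  56. ]), array([221. , 176.1]), 76.7) plane tilt x,y deg [-5.76  0.01] z at -80 55.6
[-163.30915766    7.90965805] [-90.69695478  53.03805714] 0.025022242218145807 (array([602.4, 112.4]), array([45. , 72.7]), 77.6)
-205 -70.9 -36.0
-185 -70.5 -36.1
-165 -71.2 -36.0
-145 -71.2 -36.2
-125 -78.6 -36.0
-105 -77.8 -39.3
block (array([473.8,  50. ]), array([40.3, 46.8]), 76.5) [-234.9729838   -58.22330034] [-262.36074609  -78.62060707] [-215.33652886  -38.43417731]
dp [ 67.1 -89.4  -0.1] roll -0.0007 jaw 77.36 tcp [0.5519 0.1241 0.1207] t 17.9167 F [-1.01  0.57  0.81] gap 0.06 q6 -1.23
```

Call:
carry_out([
  {"claw": 40, "dp": [12, -16, 0], "roll": 0},
  {"claw": 0, "dp": [30, -40, 0], "roll": 0},
  {"claw": 0, "dp": [48, -64, 0], "roll": 0},
  {"claw": 0, "dp": [60, -80, 0], "roll": 0},
  {"claw": 0, "dp": [67, -89.4, 0], "roll": 0},
  {"claw": 0, "dp": [67, -89.4, 10], "roll": 0},
  {"claw": 0, "dp": [67, -89.4, 25], "roll": 0},
  {"claw": 0, "dp": [67, -89.4, 40], "roll": 0},
  {"claw": 0, "dp": [67, -89.4, 40], "roll": 0},
])

```text
time_s: 18.67
ee_pos: [0.4669, 0.0514, 0.0781]
orientation: [0.11, 0.994, -0.001, 0.005]
force: [-1.5, 1.1, -0.2]
finger_gap: 0.0854
```

Run:
```python
from h import *
to([*sw(-246,-58.5),.0115],77.4)
```

```text
dp [ 0.7  0.2 66.6] roll -0.0009 jaw 77.35 tcp [0.4669 0.0514 0.0781] t 18.6667 F [-1.46  1.09 -0.15] gap 0.0854 q6 -1.36
```

Call:
carry_out([
  {"claw": 0, "dp": [0.7, 0.2, 15], "roll": 0},
  {"claw": 0, "dp": [0.7, 0.2, 32], "roll": 0},
  {"claw": 0, "dp": [0.7, 0.2, 48], "roll": 0},
  {"claw": 0, "dp": [0.7, 0.2, 60], "roll": 0},
  {"claw": 0, "dp": [0.7, 0.2, 66], "roll": 0},
  {"claw": 0, "dp": [0.7, 0.2, 66.6], "roll": 0},
  {"claw": 0, "dp": [0.7, 0.2, 66.6], "roll": 0},
  {"claw": 0, "dp": [0.7, 0.2, 66.6], "roll": 0},
])

```text
time_s: 19.33
ee_pos: [0.4674, 0.0516, 0.0122]
orientation: [0.11, 0.994, -0.001, 0.005]
force: [0.6, -0.8, 0.5]
finger_gap: 0.085
```

Call:
carry_out([
  {"claw": 255, "dp": [0, 0, 0], "roll": 0},
  {"claw": 255, "dp": [0, 0, 0], "roll": 0},
  {"claw": 255, "dp": [0, 0, 0], "roll": 0},
  {"claw": 255, "dp": [0, 0, 0], "roll": 0},
  {"claw": 255, "dp": [0, 0, 0], "roll": 0},
  {"claw": 255, "dp": [0, 0, 0], "roll": 0},
  {"claw": 255, "dp": [0, 0, 0], "roll": 0},
], newtons=20)

```text
time_s: 19.92
ee_pos: [0.4676, 0.0516, 0.0126]
orientation: [0.11, 0.994, -0.001, 0.005]
force: [-1.6, 0.8, 8.4]
finger_gap: 0.0396
```

Call:
carry_out([
  {"claw": 255, "dp": [0, 0, -2], "roll": 0},
  {"claw": 255, "dp": [-0.7, 0, -4], "roll": 0},
  {"claw": 255, "dp": [-1.4, 0, -7], "roll": 0},
  {"claw": 255, "dp": [-2, 0, -10], "roll": 0},
  {"claw": 255, "dp": [-3, 0, -13], "roll": 0},
  {"claw": 255, "dp": [-4, 0, -16], "roll": 0},
  {"claw": 255, "dp": [-5, 0, -19], "roll": 0},
  {"claw": 255, "dp": [-5, 0, -19], "roll": 0},
])

```text
time_s: 20.58
ee_pos: [0.4729, 0.0505, 0.0322]
orientation: [0.11, 0.994, -0.001, 0.006]
force: [0.3, -0.6, -7.9]
finger_gap: 0.0397
```

Run:
```python
from h import *
to([*sw(-246,-58.5),.0115],77.4)
p,d,W=snap("scene","s18")
prof(W);slabst(W)
```

```text
dp [ 6.3 -0.3 20.6] roll -0.0011 jaw 77.34 tcp [0.4729 0.0505 0.0322] t 20.5833 F [ 0.3  -0.55 -7.89] gap 0.0397 q6 -1.36
[(-255, 59.9), (-245, 60.0), (-235, 60.8), (-225, 106.9), (-215, 48.4), (-205, 29.5), (-195, 29.8), (-185, 30.1), (-175, 29.7), (-165, 29.4), (-155, 29.8), (-145, 29.3), (-135, 28.7), (-125, 29.0), (-115, 29.2), (-105, 28.9), (-95, 28.2), (-85, 25.2), (-75, 46.1)]
slab (array([720.6,  54.3]), array([220.7, 159.5]), 77.4) plane tilt x,y deg [-2.35 -0.02] z at -80 46.1
```

Call:
carry_out([
  {"claw": 255, "dp": [-0.5, 0, -3], "roll": 0},
  {"claw": 255, "dp": [-1, 0, -6], "roll": 0},
  {"claw": 255, "dp": [-1.5, 0, -9], "roll": 0},
  {"claw": 255, "dp": [-1.5, 0, -9], "roll": 0},
])

```text
time_s: 20.97
ee_pos: [0.4746, 0.0502, 0.0416]
orientation: [0.11, 0.994, -0.001, 0.006]
force: [0.2, 0.1, -8.1]
finger_gap: 0.0396
```

Call:
carry_out([
  {"claw": 255, "dp": [0, 0, 0], "roll": 0},
  {"claw": 255, "dp": [0, 0, 0], "roll": 0},
  {"claw": 255, "dp": [0, 0, 0], "roll": 0},
], newtons=120)

```text
time_s: 21.22
ee_pos: [0.4746, 0.0502, 0.0415]
orientation: [0.11, 0.994, -0.001, 0.006]
force: [-0.4, 0.3, -6.4]
finger_gap: 0.0378
```

Run:
```python
from h import *
to([*sw(-246,-58.5),.0115],77.4)
p,d,W=snap("scene","s19")
prof(W);slabst(W)
```

```text
dp [ 8.2 -0.4 29.9] roll -0.0011 jaw 77.34 tcp [0.4746 0.0502 0.0415] t 21.2167 F [-0.4   0.31 -6.42] gap 0.0378 q6 -1.36
[(-255, 68.6), (-245, 68.7), (-235, 68.8), (-225, 118.2), (-215, 61.8), (-205, 36.2), (-195, 35.2), (-185, 34.3), (-175, 33.0), (-165, 32.4), (-155, 32.6), (-145, 30.7), (-135, 30.1), (-125, 29.3), (-115, 29.1), (-105, 28.8), (-95, 26.7), (-75, 46.0)]
slab (array([720.4,  54.4]), array([220.7, 160.1]), 77.3) plane tilt x,y deg [-2.25 -0.01] z at -80 45.9
```

Call:
carry_out([
  {"claw": 255, "dp": [4, 0, -1.5], "roll": 0},
  {"claw": 255, "dp": [10, 0, -2], "roll": 0},
  {"claw": 255, "dp": [18, 0, -2.7], "roll": 0},
  {"claw": 255, "dp": [26, 0, -3.4], "roll": 0},
  {"claw": 255, "dp": [34, 0, -5], "roll": 0},
  {"claw": 255, "dp": [42, 0, -15], "roll": 0},
  {"claw": 255, "dp": [50, 0, -35], "roll": 0},
  {"claw": 255, "dp": [52, 0, -55], "roll": 0},
  {"claw": 255, "dp": [52, 0, -60], "roll": 0},
  {"claw": 255, "dp": [52, 0, -60], "roll": 0},
])

```text
time_s: 22.1
ee_pos: [0.4236, 0.062, 0.1019]
orientation: [0.11, 0.994, -0.001, 0.008]
force: [1.1, -0.2, -10.3]
finger_gap: 0.038
```

Run:
```python
from h import *
to([.43,-.17,.10],77.4)
p,d,W=snap("scene","s20")
slabst(W)
prof(W,lo=-320)
X=W.reshape(-1,3);L=ws(X);k=(L[:,0]>-190)&(L[:,0]<-85)&(abs(L[:,1]-30)<30)&(X[:,2]>.021)&(X[:,2]<.035)
print(L[k].min(0),L[k].max(0))
k=(abs(X[:,0]-.52)<.13)&(abs(X[:,1]+.18)<.06)&(X[:,2]>.008)&(X[:,2]<.05);print('clutter',k.sum())
```

```text
dp [ -57.  -224.9    2.7] roll -0.0008 jaw 77.36 tcp [0.4236 0.062  0.1019] t 22.1 F [  1.09  -0.24 -10.33] gap 0.038 q6 -1.34
slab (array([720.2,  54.4]), array([220.8, 160.3]), 77.3) plane tilt x,y deg [-2.3   0.03] z at -80 46.0
[(-305, 129.8), (-295, 129.6), (-285, 128.0), (-275, 127.1), (-265, 114.3), (-255, 96.1), (-245, 94.7), (-235, 94.3), (-225, 93.1), (-215, 92.7), (-205, 92.2), (-195, 90.6), (-185, 90.9), (-175, 90.0), (-165, 88.6), (-155, 87.7), (-145, 85.4), (-135, 81.3), (-125, 80.5), (-115, 20.0), (-105, 11.3), (-75, 46.2)]
[-162.70443177    7.8497033 ] [-87.72594033  52.92329316]
clutter 0
```

Call:
carry_out([
  {"claw": 255, "dp": [-4, -15, 0], "roll": 0},
  {"claw": 255, "dp": [-12, -45, 0], "roll": 0},
  {"claw": 255, "dp": [-21, -82, 0], "roll": 0},
  {"claw": 255, "dp": [-31, -120, 0], "roll": 0},
  {"claw": 255, "dp": [-40, -158, 0], "roll": 0},
  {"claw": 255, "dp": [-49, -192, 0], "roll": 0},
  {"claw": 255, "dp": [-55, -215, 0], "roll": 0},
  {"claw": 255, "dp": [-57, -225, 5], "roll": 0},
  {"claw": 255, "dp": [-57, -225, 20], "roll": 0},
  {"claw": 255, "dp": [-57, -225, 35], "roll": 0},
])

```text
time_s: 22.98
ee_pos: [0.4301, -0.171, 0.0654]
orientation: [0.111, 0.994, -0.001, 0.007]
force: [-0.5, 0.1, -9.6]
finger_gap: 0.0379
```

Call:
carry_out([
  {"claw": 255, "dp": [0, 0, 12], "roll": 0},
  {"claw": 255, "dp": [0, 0, 24], "roll": 0},
  {"claw": 255, "dp": [0, 0, 30], "roll": 0},
  {"claw": 255, "dp": [0, 0, 32], "roll": 0},
  {"claw": 255, "dp": [0, 0, 32], "roll": 0},
])

```text
time_s: 23.4
ee_pos: [0.4303, -0.1708, 0.0327]
orientation: [0.111, 0.994, -0.0, 0.007]
force: [-0.4, 0.1, -8.9]
finger_gap: 0.0384
```

Run:
```python
from h import *
to([.43,-.17,.0085],77.4)
```

```text
dp [ 0.7  0.7 24.2] roll -0.0025 jaw 77.26 tcp [ 0.4303 -0.1708  0.0327] t 23.4 F [-0.41  0.15 -8.87] gap 0.0384 q6 -1.86
```

Call:
carry_out([
  {"claw": 255, "dp": [0, 0, 2], "roll": 0},
  {"claw": 255, "dp": [0, 0, 4], "roll": 0},
  {"claw": 255, "dp": [0, 0, 8], "roll": 0},
  {"claw": 255, "dp": [0, 0, 12], "roll": 0},
  {"claw": 255, "dp": [0, 0, 16], "roll": 0},
  {"claw": 255, "dp": [0, 0, 20], "roll": 0},
  {"claw": 255, "dp": [0, 0, 22], "roll": 0},
  {"claw": 255, "dp": [0, 0, 23], "roll": 0},
  {"claw": 255, "dp": [0, 0, 23], "roll": 0},
], newtons=20)

```text
time_s: 24.15
ee_pos: [0.4303, -0.1708, 0.012]
orientation: [0.111, 0.994, -0.001, 0.008]
force: [-16.0, 6.7, 72.8]
finger_gap: 0.0379
```

Run:
```python
from h import *
to([.43,-.17,.0085],77.4)
p,d,W=snap("scene","s21")
prof(W,y=ws([.43,-.17])[1],lo=-300,hi=-10);print(ws([.43,-.17]))
```

```text
dp [0.5 0.7 3.5] roll -0.0024 jaw 77.26 tcp [ 0.4303 -0.1708  0.012 ] t 24.15 F [-16.     6.7   72.78] gap 0.0379 q6 -1.87
[(-245, 40.7), (-235, 39.3), (-225, 86.8), (-215, 40.3), (-205, 23.4), (-195, 11.0), (-185, 9.7), (-175, 8.8), (-165, 9.7), (-155, 9.4), (-145, 8.7), (-135, 9.4), (-125, 9.3), (-115, 9.5), (-105, 8.9), (-95, 9.7), (-85, 8.6), (-75, 5.4), (-65, 5.5), (-55, 5.4), (-45, 6.3)]
[-233.64085662 -282.77736847]
```

Call:
carry_out([
  {"claw": 200, "dp": [0, 0, 0], "roll": 0},
  {"claw": 100, "dp": [0, 0, 0], "roll": 0},
  {"claw": 0, "dp": [0, 0, 0], "roll": 0},
  {"claw": 0, "dp": [0, 0, 0], "roll": 0},
  {"claw": 0, "dp": [0, 0, 0], "roll": 0},
  {"claw": 0, "dp": [0, 0, 0], "roll": 0},
  {"claw": 0, "dp": [0, 0, 0], "roll": 0},
])

```text
time_s: 24.78
ee_pos: [0.4303, -0.1708, 0.0119]
orientation: [0.111, 0.994, -0.001, 0.007]
force: [1.1, -0.9, 0.1]
finger_gap: 0.085
```

Call:
carry_out([
  {"claw": 0, "dp": [0, 0, -10], "roll": 0},
  {"claw": 0, "dp": [0, 0, -30], "roll": 0},
  {"claw": 0, "dp": [0, 0, -60], "roll": 0},
  {"claw": 0, "dp": [0, 0, -95], "roll": 0},
  {"claw": 0, "dp": [0, 0, -120], "roll": 0},
  {"claw": 0, "dp": [0, 0, -125], "roll": 0},
  {"claw": 0, "dp": [0, 0, -125], "roll": 0},
])

```text
time_s: 25.37
ee_pos: [0.4293, -0.1708, 0.1384]
orientation: [0.111, 0.994, -0.002, 0.009]
force: [0.2, -0.6, -0.5]
finger_gap: 0.0854
```

Run:
```python
from h import *
to([.43,-.17,.12],77.4)
p,d,W=snap("scene","s22");pt,dt,Wt=snap("top","t22")
prof(W,y=-282,lo=-300,hi=-10);slabst(W);slabst(Wt)
X=W.reshape(-1,3);L=ws(X);k=(L[:,0]>-190)&(L[:,0]<-85)&(abs(L[:,1]-30)<30)&(X[:,2]>.021)&(X[:,2]<.035)
print(L[k].min(0),L[k].max(0),np.median(X[k,2]))
cv2.imwrite("pics/s22b.png",cv2.convertScaleAbs(p[:,:,::-1],alpha=1.7))
```

```text
dp [-0.1  1.  18.4] roll -0.0024 jaw 77.26 tcp [ 0.4293 -0.1708  0.1384] t 25.3667 F [ 0.22 -0.62 -0.52] gap 0.0854 q6 -1.86
[(-245, 38.6), (-235, 39.4), (-225, 39.3), (-215, 39.7), (-205, 26.3), (-195, 9.4), (-185, 9.4), (-175, 9.3), (-165, 9.5), (-155, 9.2), (-145, 9.1), (-135, 8.5), (-125, 9.4), (-115, 8.6), (-105, 9.0), (-95, 9.3), (-85, 7.0), (-75, 5.2), (-65, 5.3), (-55, 5.3)]
slab (array([720.4,  54.4]), array([220.6, 159.8]), 77.4) plane tilt x,y deg [-2.22 -0.01] z at -80 45.9
slab (array([720.1,  54.3]), array([219. , 160.3]), 77.4) plane tilt x,y deg [-2.65  0.04] z at -80 47.2
[-163.5721985     7.82778768] [-87.85614348  52.99802701] 0.02503439327052909
```

View pics/s22b.png

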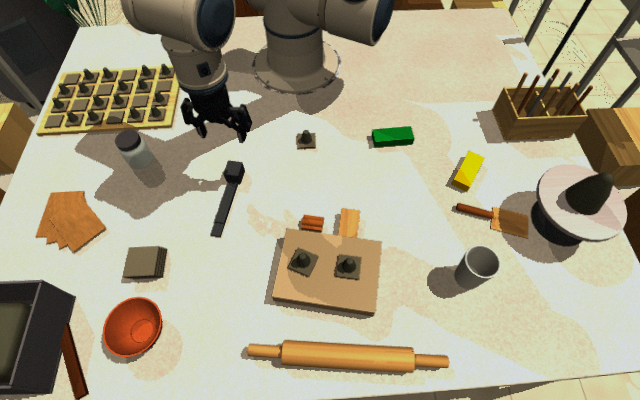

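The picture shows the slab resting on the shim, which sticks out at pixel (349,222). Both clay pieces are upright at (302,262) and (348,266). The bar lies flat at (228,200), clear of the slab, and the gripper is empty and raised.

```bash
python3 -c "
from cell import robot
print(robot.finish_job())"
```

```text
the job is handed in; nothing more can be done
None
```

The slab's near edge is propped on the shim, the bar lies flat on the table clear of everything, and the job is handed in at about 25.5 s. No verdict was reported, so this rests on my own camera checks.

**What I did:**
- **Lift:** I tilted the bar about 15° by letting it pivot in a light grip, slid its tip about 17 mm under the lip over the fulcrum, and levered the slab up. The bar then held the lip at about 35 mm with the gripper open.
- **Shim:** I slid it in flat beside the bar.
- **Bar out:** I lowered the slab onto the shim, drew the bar back and laid it on the table well clear on the slab's -y side.

**Last checks:**

| Check | Measured | Required |
|---|---|---|
| Lip height | about 26 to 27 mm | 24.5 mm or more |
| Slab tilt | about 2.2 to 2.7° (0.04 to 0.05 rad) | under 0.12 rad |
| Slab shift from start | about 1 mm | under 30 mm |
| Shim under the lip | about 26 mm | 15 mm or more |

- The bar's height profile is flat and level on the table, and the shim is flat on the table.
- Both clay pieces are upright on the slab, and the gripper is raised and touching nothing.

**Disagreements:**
- The two cameras disagree on the lip height: the scene camera gives 25.9 mm and the top camera 27.2 mm. The scene camera had read about 1 mm low on the flat slab at the start. Both are a little under the nominal 28 mm.
- While I was setting the bar down, the wrist force reached about 73 N of the 120 N limit.

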